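# Pack the specimen transport tray

### The arm

A 6-joint arm with a two-finger parallel gripper is mounted at the origin on the work surface. World frame = base frame: x ahead of the robot, y to its left, z up, the work surface at z = 0. Lengths are in mm, angles in rad, forces in N, time in s.
With the tool pointing down it reaches from about 350 to 975 mm from the base axis. Payload 7.1 kg.
Tool frame: the origin (TCP) lies midway between the tips of the shut fingers; the grasp point (between the pads) lies 19 mm behind it (ctrl.hold_point_z is the distance from the TCP to the grasp point, in mm); z points along the fingers, y is the direction in which the jaws open and shut (so a half turn about z gives the same grasp; the last joint's range is limited). The gripper opens to 88 mm and grips with 3 to 60 N. Pads are 20 mm wide; open, the fingers measure 115 mm over their backs; the gripper's body (75 mm by 178 mm) begins 61 mm behind the grasp point.
Start: joints at [-1.166, 0.423, 1.63, -0, 1.089, -0.019], TCP at [257.032, -569.684, 222.675] pointing down, gripper open.
Joint ranges: [-3, 3], [-0.9, 2.11], [0.09, 2.58], [-1.31, 4.45], [0.11, 2.69], [-2.54, 2.54]. Speed limits (rad/s): [2.39, 2.39, 3.01, 3.14, 3.14, 3.14].

### API

Orientations are given as a rotation vector (axis times angle).
In Python, from workcell import ctrl, eyes gives the robot as it stands.
- The arm moves only by the tool move_arm, never from a script. Its argument "deltas" is a list of rows, each a list of 6 numbers: the shift along the tool's x, y, z in mm, then the turn, a rotation vector about the tool's x, y, z in rad. A call has 1 to 5 rows; each row shifts and turns the pose as measured when the row begins, along the tool's axes as they then stand; what a row does not reach is not made up. A row lasts 1/12 s, in which the tool goes at most 41.7 mm and 7.16 degrees, less where a joint would pass 70% of its speed; a pose out of reach is approached as far as the arm can. A call is refused whole if a number of a shift passes 41.7 or a number of a turn 0.125, either way. A call with a gripper value outside its range is refused whole. "hand" is the closure, from -1 (fully open) to 1 (shut), set as the call begins (left out, the last holds). The fingers move at their own pace and stop on an object; the grip force is fixed at half the most. Time passes only in rows, so rows that do not move let the fingers close. It gives the time, the measured TCP pose, the force and the opening at its end, in the units of the state.
- ctrl.get_obs(): the state, without advancing time (a new reading comes with each control period).
- eyes.get_image(name): name is "scene" or "top"; returns a dict with "frame" (384x512x3 uint8, red, green, blue), "range_z" (384x512 float32, mm along the optical axis (not along the pixel's ray), 0 where there is no reading), "fx", "fy", "cx", "cy" (pixels), "cam_to_world" (4x4, takes a point from camera to world coordinates). Camera axes: x right, y down, z forward; pixel columns grow to the right and rows downward; lengths in mm; the calibration is good to about 2 mm. A picture is of the moment at which its call begins.
- ctrl.close_job(): hands the job in, once; it reports no verdict.
The state is a dict: "t": time; "qpos": joint angles; "qvel": joint speeds; "joint_torque": joint torques, N m; "ee_pos": TCP position; "orientation": TCP orientation; "ft_force": force on the tool from outside, world axes, zero at the start; "moment": the same for the moment, N m; "width": finger opening in mm.
Only numpy, scipy, OpenCV 4.12 (cv2) and the standard library are available. Lean on these libraries where they do the work, as an engineer would, in place of code of your own. Each camera call takes 0.05 s, during which the arm holds its last target.

### The job

Pack the transport tray for the courier: stand the capped jar in the large round well, the capped tube in the small round well, the square bottle in the square well and the slide box in the long well, each upright and flat on the floor of its well. Leave the open jar and the open tube, which have no caps, standing where they are.

Things in the scene. Friction and masses are not known exactly. Their poses are not given: they have to be found in the camera images.
- jar_center (a point): Capped specimen jar, stands upright: round, 56 mm diameter, 60 mm tall, pale body with a white screw cap of the same width. Point at its centre, 30 mm above its base; z up.
- tube_center (a point): Capped sample tube, stands upright on its flat foot: round, 30 mm diameter, 78 mm tall, pale body with a white screw cap of the same width. Point at its centre, 39 mm above its base; z up.
- bottle_center (a point): Square reagent bottle of amber glass, stands upright: body 44 x 44 mm in plan and 50 mm tall, with a narrower round white cap (28 mm) on top; 70 mm tall in all. Point on its axis 35 mm above its base; x and y square to the body's sides, z up.
- slides_center (a point): Slide box, a closed grey block: 80 mm long (its x), 36 mm wide (its y), 48 mm tall. Point at its centre, 24 mm above its base; z up.
- open_jar_center (a point): LOOK-ALIKE, stays where it is: the same pale jar without a cap, open and hollow, 56 mm diameter, 46 mm tall. Point at its centre, 23 mm above its base.
- open_tube_center (a point): LOOK-ALIKE, stays where it is: the same pale tube without a cap, open and hollow, 30 mm diameter, 62 mm tall. Point at its centre, 31 mm above its base.
- well_jar_in (a point): Large round well for the jar, inside diameter 76 mm, fixed in the transport tray (a grey tray 215 x 255 mm with a rim 14 mm above the bench, holding the four wells two by two, in any order). Its wall is 4 mm thick and rises 10 mm above its floor, which lies 9 mm above the bench. Point at the centre of its floor; z up.
- well_tube_in (a point): Small round well for the tube, inside diameter 50 mm, fixed in the transport tray (a grey tray 215 x 255 mm with a rim 14 mm above the bench, holding the four wells two by two, in any order). Its wall is 4 mm thick and rises 10 mm above its floor, which lies 9 mm above the bench. Point at the centre of its floor; z up. x and y run along the tray's sides.
- well_bottle_in (a point): Square well for the square bottle, inside 62 x 62 mm, fixed in the transport tray (a grey tray 215 x 255 mm with a rim 14 mm above the bench, holding the four wells two by two, in any order). Its wall is 4 mm thick and rises 10 mm above its floor, which lies 9 mm above the bench. Point at the centre of its floor; z up, x and y along its sides.
- well_slides_in (a point): Long well for the slide box, inside 54 mm (its x) by 98 mm (its y, the long way), fixed in the transport tray (a grey tray 215 x 255 mm with a rim 14 mm above the bench, holding the four wells two by two, in any order). Its wall is 4 mm thick and rises 10 mm above its floor, which lies 9 mm above the bench. Point at the centre of its floor; z up, x and y along its sides.
There are look-alikes about, which are no part of the job. Leave any green, pink or yellow look-alike of the part that bears slides_center alone.

How it is judged:
By the outcome, as a careful person would: the job done as asked, in the order asked, and still so for the second after the job is handed in, with the robot touching nothing.
It also fails if it takes over 125 s, if anything falls off the work surface, if the arm or the gripper's body presses on something with over 40 N, if the wrist force passes 120 N, or if a joint passes its speed limit or range.

## Working session

There is one attempt and no reset: what is moved stays moved. The work goes in short steps, Python scripts to look and compute and a tool call to move; the robot and the scene stay as the last step left them, time stands still between calls to the robot, and variables do not carry over. Pictures are saved under pics/ and viewed, and the job is handed in when it is done.

Besides the shell and the picture viewer there is one more tool, called after "Call:" by a JSON object that holds its "name" and its "arguments", one argument or row to a line. move_arm: Moves the arm, as the interface text tells. Its arguments: {"type":"object","properties":{"deltas":{"type":"array"},"hand":{"type":"number"}},"required":["deltas"]}

```bash
mkdir -p pics; ls
python3 - <<'E'
from workcell import ctrl, eyes
import cv2,numpy as np
for n in("scene","top"):
    d=eyes.get_image(n); cv2.imwrite(f"pics/{n}0.png",cv2.resize(d["frame"][:,:,::-1],(800,600),interpolation=cv2.INTER_CUBIC))
    np.savez(f"{n}0.npz",**d)
    print(n,d["fx"],d["fy"],d["cx"],d["cy"],np.round(d["cam_to_world"],3).tolist())
o=ctrl.get_obs();print({k:np.round(v,3) for k,v in o.items()}, ctrl.hold_point_z)
E
```

```text
pics
scene 371.73956154720554 371.73956154720554 253.8964613894657 188.84812078027522 [[-0.646, 0.578, -0.498, 956.646], [0.763, 0.501, -0.407, 323.472], [0.014, -0.644, -0.765, 707.243], [0.0, 0.0, 0.0, 1.0]]
top 364.7031554508076 364.7031554508076 256.2446794874685 191.3026757942919 [[-0.015, -0.994, 0.109, 424.344], [-1.0, 0.016, 0.008, -40.075], [-0.009, -0.109, -0.994, 933.885], [0.0, 0.0, 0.0, 1.0]]
{'t': np.float64(0.1), 'qpos': array([-1.166,  0.424,  1.631,  0.   ,  1.089, -0.019]), 'qvel': array([-0.001, -0.002, -0.001,  0.   ,  0.   , -0.001]), 'joint_torque': array([-1.0000e-03, -5.4562e+01, -2.7432e+01,  6.4000e-02,  1.9000e-02,
       -0.0000e+00]), 'ee_pos': array([ 256.859, -569.257,  221.982]), 'orientation': array([-3.07, -0.66,  0.  ]), 'ft_force': array([-0.525,  0.488,  0.271]), 'moment': array([ 0.011, -0.028,  0.015]), 'width': np.float64(87.946)} 18.700000000000003
```

View pics/top0.png

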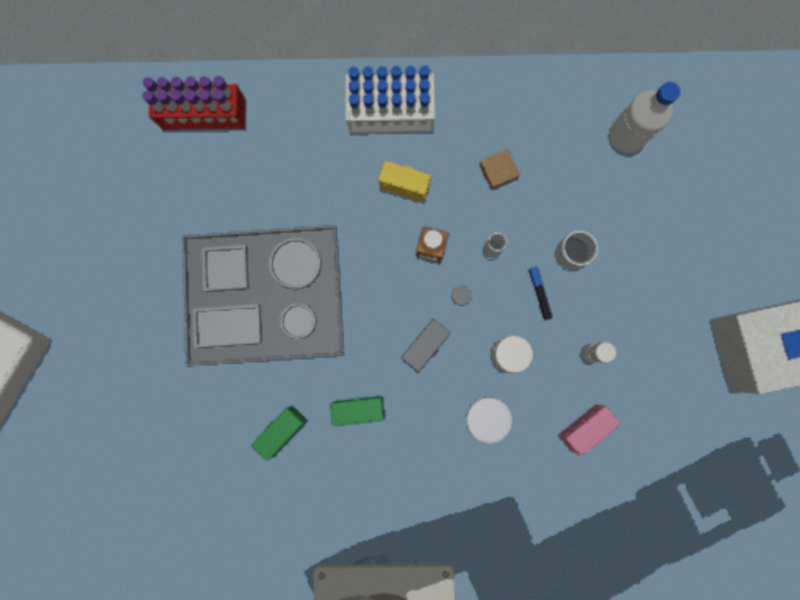

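View pics/scene0.png

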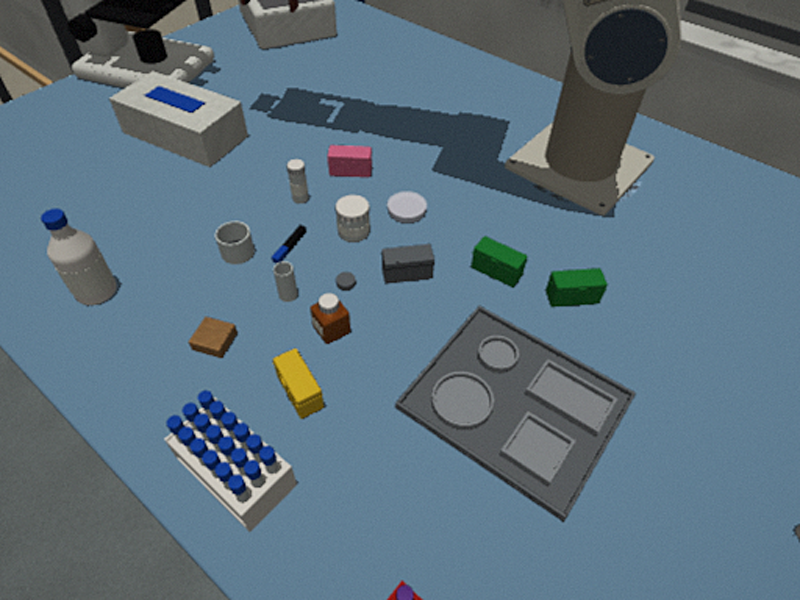

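The top view (800x600 pixels) shows these parts:
- Capped jar: about (513,354)
- Capped tube: (602,352)
- Amber bottle: (432,242)
- Grey slide box: (426,345)
- Open tube: (497,243)
- Open jar: (578,250)

The tray wells are:
- Jar: (296,264)
- Tube: (298,321)
- Square: (226,268)
- Long: (228,326)

Next I measure them with depth and masks.

```bash
cat > h.py <<'E'
import numpy as np,cv2
def load(n):
    return dict(np.load(n))
def cloud(d):
    z=d["range_z"].astype(float);v,u=np.mgrid[:z.shape[0],:z.shape[1]]
    P=np.stack([(u-d["cx"])/d["fx"]*z,(v-d["cy"])/d["fy"]*z,z,np.ones_like(z)],-1)@d["cam_to_world"].T
    P=P[...,:3];P[z<=0]=np.nan;return P
def ray(d,uv,zw):
    uv=np.asarray(uv,float).reshape(-1,2)
    c=np.c_[(uv[:,0]-d["cx"])/d["fx"],(uv[:,1]-d["cy"])/d["fy"],np.ones(len(uv))]
    T=d["cam_to_world"];r=c@T[:3,:3].T;o=T[:3,3]
    return (o+r*((zw-o[2])/r[:,2])[:,None])[:,:2]
E
python3 - <<'E'
from h import *
d=load("top0.npz");P=cloud(d)
obj={"jar":(513,354,30,60),"tube":(602,352,22,78),"bottlecap":(432,240,20,70),"bottlebody":(432,245,28,50),"slides":(426,345,35,48),"openjar":(578,250,28,46),"opentube":(497,243,20,62)}
for n,(u,v,r,h) in obj.items():
    u/=1.5625;v/=1.5625;r/=1.5625
    V,U=np.mgrid[:384,:512]
    m=(np.hypot(U-u,V-v)<r)&(abs(P[...,2]-h)<7)
    uv=np.argwhere(m)[:,::-1]
    if len(uv)<5: print(n,len(uv));continue
    # largest comp
    k,l,s,c=cv2.connectedComponentsWithStats(m.astype(np.uint8)); i=1+np.argmax(s[1:,4])
    uv=np.argwhere(l==i)[:,::-1]
    X=ray(d,uv,h).astype(np.float32)
    R=cv2.minAreaRect(X);C=cv2.minEnclosingCircle(X)
    print(n,len(uv),"z",round(np.nanmedian(P[l==i][:,2]),1),"rect",np.round(R[0],1),np.round(R[1],1),round(R[2],1),"circ",np.round(C[0],1),round(C[1],1),"mean",X.mean(0).round(1))
# tray
g=d["frame"][150:240,110:225]
cv2.imwrite("pics/tray.png",cv2.resize(g[:,:,::-1],(805,630),interpolation=cv2.INTER_NEAREST)[:600])
Z=P[...,2]
for v in (170,190,207): print(v,Z[v,118:222:1].round(0).astype(int).tolist())
E
```

```text
jar 437 z 59.3 rect [ 433.3 -204.4] [54.9 54.5] 89.1 circ [ 433.9 -204.8] 28.3 mean [ 433.7 -204.8]
tube 140 z 77.0 rect [ 434.5 -338.2] [30.4 27.8] 89.1 circ [ 434.2 -338.1] 15.6 mean [ 434.2 -338.1]
bottlecap 112 z 69.4 rect [611.2 -84.9] [27.4 27.6] 44.4 circ [611.2 -85. ] 14.9 mean [611.3 -84.7]
bottlebody 189 z 49.6 rect [610.9 -84.7] [43.1 43.7] 74.7 circ [610.6 -84.6] 28.4 mean [608.3 -84.4]
slides 490 z 47.2 rect [449. -72.] [37.1 79.5] 49.2 circ [449.9 -70.5] 41.8 mean [449.2 -71.3]
openjar 111 z 45.3 rect [ 598.7 -317.5] [54.5 52.6] 89.0 circ [ 598.  -317.2] 28.7 mean [ 599.4 -317.6]
opentube 42 z 60.8 rect [ 606.9 -185.3] [27.5 29.7] 44.2 circ [ 606.6 -184.9] 15.4 mean [ 606.5 -185.2]
170 [12, 9, 6, 4, 5, 6, 2, 6, 6, 5, 4, 2, 15, 15, 13, 7, 8, 7, 11, 7, 8, 8, 9, 8, 8, 9, 10, 10, 7, 8, 9, 7, 11, 10, 9, 7, 9, 8, 18, 19, 9, 4, 4, 2, 5, 2, 2, 4, 3, 2, 6, 5, 5, 4, 5, 20, 11, 10, 11, 10, 9, 9, 9, 11, 13, 7, 7, 10, 9, 9, 11, 7, 12, 8, 12, 9, 9, 6, 7, 12, 11, 10, 10, 10, 7, 18, 19, 8, 7, 5, 4, 3, 5, 6, 5, 9, 4, 12, 12, -1, 0, -1, -2, 1]
190 [16, 13, 5, 6, 4, 5, 6, 2, 5, 2, 0, 4, 2, 6, 5, 4, 8, 6, 7, 2, 8, 2, 5, 6, 4, 3, 8, 2, 6, 1, -9223372036854775808, 5, 6, 6, 5, 6, 2, 5, 5, 6, 6, 1, 6, 7, 5, 2, 2, 3, 4, 3, 2, 4, 2, 6, 4, 6, 2, 3, 2, 3, 4, 3, 4, 7, 4, 2, 5, 4, 5, 4, 4, 3, 5, 10, 4, 3, 6, 5, 5, 6, 5, 4, 3, 4, 2, 3, 2, 4, 6, 6, 5, 4, 4, 3, 1, 2, 5, 5, 13, 11, 0, 0, 1, 1]
207 [16, 11, 11, 5, 3, 5, 18, 20, 12, 10, 9, 6, 10, 9, 10, 8, 5, 9, 9, 8, 8, 7, 8, 10, 7, 10, 10, 6, 8, 8, 9, 8, 9, 6, 7, 8, 8, 10, 10, 8, 7, -9223372036854775808, 7, 7, 6, 8, 20, 18, 17, 3, 3, 4, 6, 7, 5, 5, 1, 3, 2, 5, 5, 18, 14, 11, 7, 10, 8, 6, 10, 8, 10, 9, 10, 7, 10, 9, 10, 11, 9, 7, 9, 5, 21, 17, 8, 3, 4, 4, 6, 6, 3, 5, 5, 4, 4, 6, 3, 4, 2, 12, 14, 1, 1, -1]<stdin>:20: RuntimeWarning: invalid value encountered in cast
```

View pics/tray.png

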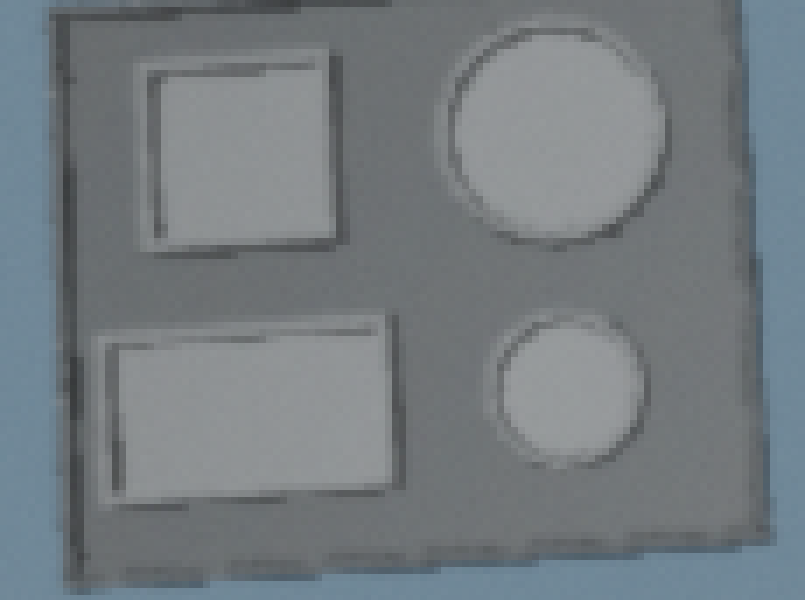

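```bash
cat > wells.py <<'E'
from h import *
reg={"jar":(296,264,32),"tube":(298,321,24),"bottle":(226,268,37),"slides":(228,326,44)}
def main():
    d=load("top0.npz");P=cloud(d);s=load("scene0.npz")
    # bright mask
    for cam,D in (("top",d),("scene",s)):
        Pc=cloud(D)
        if cam=="top":
            guess={n:ray(D,(u/1.5625,v/1.5625),9)[0] for n,(u,v,r) in reg.items()}
        g=D["frame"].astype(int); sat=g.max(2)-g.min(2)
        for n in reg:
            c=guess[n]; rr={"jar":48,"tube":35,"bottle":54,"slides":64}[n]
            near=np.hypot(Pc[...,0]-c[0],Pc[...,1]-c[1])<rr
            W=near&(Pc[...,2]>15.0)&(Pc[...,2]<24)
            X=ray(D,np.argwhere(W)[:,::-1],19).astype(np.float32)
            R=cv2.minAreaRect(X)
            br=g.mean(2); lo,hi=np.percentile(br[near],[15,85]); t=(lo+hi)/2
            F=(near&(br>t)).astype(np.uint8)
            k,l,st,_=cv2.connectedComponentsWithStats(F);i=1+np.argmax(st[1:,4])
            Y=ray(D,np.argwhere(l==i)[:,::-1],9).astype(np.float32)
            RY=cv2.minAreaRect(Y)
            print(cam,n,"wall",len(X),np.round(R[0],1),np.round(R[1],1),round(R[2],1),"mean",X.mean(0).round(1),"| floor",np.round(RY[0],1),np.round(RY[1],1),round(RY[2],1),"mean",Y.mean(0).round(1))
        # tray outline by colour: grey low saturation
        m=((sat<22)&(Pc[...,2]<25)&(np.hypot(Pc[...,0]-540,Pc[...,1]-180)<175)).astype(np.uint8)
        m=cv2.morphologyEx(m,cv2.MORPH_OPEN,np.ones((5,5)))
        k,l,st,_=cv2.connectedComponentsWithStats(m);i=1+np.argmax(st[1:,4])
        T=ray(D,np.argwhere(l==i)[:,::-1],14).astype(np.float32);R=cv2.minAreaRect(T)
        print(cam,"tray",np.round(R[0],1),np.round(R[1],1),round(R[2],1))
main()
E
python3 wells.py
```

```text
top jar wall 166 [587.3 138.4] [82.6 80.8] 44.6 mean [587.1 139.6] | floor [586.4 137.9] [74.9 73. ] 89.1 mean [587.2 138.1]
top tube wall 111 [492.7 134.1] [55.7 55.5] 0.1 mean [492.3 133.1] | floor [494.1 132.8] [47.3 48.2] 44.6 mean [492.9 133.1]
top bottle wall 197 [581.1 253. ] [71.3 69.2] 1.3 mean [580.2 254.2] | floor [583.5 257.5] [70.  69.6] 3.2 mean [582.  255.3]
top slides wall 249 [487.6 247.5] [121.5 106.2] 1.4 mean [489.  248.6] | floor [487.8 252.3] [ 62.2 105.9] 3.1 mean [486.8 249.9]
top tray [537.  193.6] [214.1 254.6] 3.2
scene jar wall 261 [588.  139.5] [84.1 82.9] 40.6 mean [589.4 139.8] | floor [582.4 137.4] [80.5 84.1] 40.7 mean [585.4 139.2]
scene tube wall 158 [493.5 134.2] [59.2 56.7] 27.1 mean [493.4 134.6] | floor [486.  131.3] [56.3 57. ] 86.3 mean [488.3 132.9]
scene bottle wall 334 [582.1 254. ] [72.8 69.9] 3.3 mean [582.4 254.8] | floor [575.  253.6] [70.8 70.9] 3.1 mean [578.4 255.1]
scene slides wall 415 [489.9 248.8] [118.5 106. ] 3.0 mean [489.8 249.2] | floor [478.5 248.4] [ 63.4 108.8] 3.2 mean [482.  250.6]
scene tray [540.4 195.2] [219.2 254. ] 3.2
```

```bash
cat > plan.py <<'E'
import sys,numpy as np
from scipy.spatial.transform import Rotation as Ro
from workcell import ctrl
# usage: plan.py x y z yawdeg(of tool y axis, mod 180) [step mm]
x,y,z,yaw=map(float,sys.argv[1:5]);step=float(sys.argv[5]) if len(sys.argv)>5 else 38
o=ctrl.get_obs();p=np.array(o["ee_pos"]);R=Ro.from_rotvec(o["orientation"])
best=None
for k in (0,180):
    a=np.radians(yaw+k);Y=np.array([np.cos(a),np.sin(a),0]);Z=np.array([0,0,-1.]);X=np.cross(Y,Z)
    G=Ro.from_matrix(np.c_[X,Y,Z]);w=(R.inv()*G).as_rotvec()
    if best is None or np.linalg.norm(w)<np.linalg.norm(best[1]):best=(G,w)
G,w=best;t=np.array([x,y,z]);D=t-p
n=int(np.ceil(max(np.linalg.norm(D)/step,np.linalg.norm(w)/0.12,1)))
print("t",round(float(o["t"]),2),"p",p.round(1),"D",D.round(1),"turn",w.round(3),"q",np.round(o["qpos"],2),"F",np.round(o["ft_force"],1),"w",round(float(o["width"]),1),"n",n)
rows=[]
for i in range(n):
    s=R.inv().apply(D/n);rows.append([round(float(v)) for v in s]+[round(float(v),3)+0. for v in w/n]);R=R*Ro.from_rotvec(w/n)
for i in range(0,n,5):print(rows[i:i+5])
E
python3 plan.py 433.7 -204.8 140 90
python3 - <<'E'
from h import *
d=load("top0.npz");P=cloud(d)
for n,u,v in (("dish",489,420),("yellow",405,178),("rack",390,90),("disc",461,295),("green",357,410)):
    print(n,P[int(v/1.5625),int(u/1.5625)].round(0))
E
```

```text
t 0.1 p [ 256.9 -569.3  222. ] D [176.8 364.5 -82. ] turn [-0.001  0.     0.424] q [-1.17  0.42  1.63  0.    1.09 -0.02] F [-0.5  0.5  0.3] w 87.9 n 11
[[28, -24, 7, 0.0, 0.0, 0.039], [27, -25, 7, 0.0, 0.0, 0.039], [26, -26, 7, 0.0, 0.0, 0.039], [25, -27, 7, 0.0, 0.0, 0.039], [24, -28, 7, 0.0, 0.0, 0.039]]
[[23, -29, 7, 0.0, 0.0, 0.039], [22, -29, 7, 0.0, 0.0, 0.039], [21, -30, 7, 0.0, 0.0, 0.039], [20, -31, 7, 0.0, 0.0, 0.039], [19, -32, 7, 0.0, 0.0, 0.039]]
[[17, -32, 7, 0.0, 0.0, 0.039]]
dish [ 332. -169.   12.]
yellow [719. -43.  48.]
rack [863. -20.  53.]
disc [ 533. -132.   10.]
green [352.  37.  49.]
```

Call:
{"name": "move_arm", "arguments": {
  "deltas": [
    [28, -24, 7, 0, 0, 0.04],
    [27, -25, 7, 0, 0, 0.04],
    [26, -26, 7, 0, 0, 0.04],
    [25, -27, 7, 0, 0, 0.04],
    [24, -28, 7, 0, 0, 0.04]
  ],
  "hand": -1
}}

```text
t: 0.52
ee_pos: [335.6, -404.2, 185.3]
orientation: [3.121, 0.323, -0.0]
ft_force: [1.7, -0.3, -0.5]
width: 88.0
```

Call:
{"name": "move_arm", "arguments": {
  "deltas": [
    [23, -29, 7, 0, 0, 0.04],
    [22, -29, 7, 0, 0, 0.04],
    [21, -30, 7, 0, 0, 0.04],
    [20, -31, 7, 0, 0, 0.04],
    [19, -32, 7, 0, 0, 0.04]
  ]
}}

```text
t: 0.93
ee_pos: [422.7, -232.7, 147.6]
orientation: [3.139, -0.01, -0.001]
ft_force: [0.6, 0.4, -0.6]
width: 87.6
```

```bash
python3 plan.py 433.7 -204.8 110 90
```

```text
t 0.93 p [ 422.7 -232.7  147.6] D [ 11.   27.9 -37.6] turn [ 0.002  0.001 -0.007] q [-0.53  0.33  2.   -0.    0.82  1.05] F [ 0.6  0.4 -0.6] w 87.6 n 2
[[5, -14, 19, 0.001, 0.0, -0.003], [5, -14, 19, 0.001, 0.0, -0.003]]
```

Call:
{"name": "move_arm", "arguments": {
  "deltas": [
    [5, -14, 19, 0, 0, -0.003],
    [5, -14, 19, 0, 0, -0.003],
    [0, 0, 0, 0, 0, 0]
  ]
}}

```text
t: 1.18
ee_pos: [435.0, -197.5, 107.5]
orientation: [3.14, 0.006, -0.001]
ft_force: [-0.5, 0.0, 0.2]
width: 87.8
```

```bash
python3 plan.py 433.7 -204.8 28 90 28
```

```text
t 1.18 p [ 435.  -197.5  107.5] D [ -1.3  -7.3 -79.5] turn [0.001 0.001 0.004] q [-0.45  0.39  2.03 -0.    0.72  1.12] F [-0.5  0.   0.2] w 87.8 n 3
[[0, 2, 27, 0.0, 0.0, 0.001], [0, 2, 27, 0.0, 0.0, 0.001], [0, 2, 27, 0.0, 0.0, 0.001]]
```

Call:
{"name": "move_arm", "arguments": {
  "deltas": [
    [-1, 7, 10, 0, 0, 0.003],
    [0, 0, 25, 0, 0, 0],
    [0, 0, 25, 0, 0, 0],
    [0, 0, 18, 0, 0, 0],
    [0, 0, 0, 0, 0, 0]
  ]
}}

```text
t: 1.6
ee_pos: [435.6, -209.5, 27.7]
orientation: [3.137, 0.003, 0.006]
ft_force: [-0.0, 0.8, 0.1]
width: 88.2
```

```bash
python3 plan.py 433.7 -204.8 28 90 28
python3 - <<'E'
from workcell import eyes
import cv2
d=eyes.get_image("scene");f=d["frame"][60:260,100:367]
cv2.imwrite("pics/s1.png",cv2.resize(f[:,:,::-1],(800,600),interpolation=cv2.INTER_CUBIC))
E
```

```text
t 1.6 p [ 435.6 -209.5   27.7] D [-1.9  4.7  0.3] turn [ 0.005 -0.004  0.002] q [-0.47  0.55  2.04 -0.    0.54  1.1 ] F [-0.   0.8  0.1] w 88.2 n 1
[[-2, -5, 0, 0.005, -0.004, 0.002]]
```

View pics/s1.png

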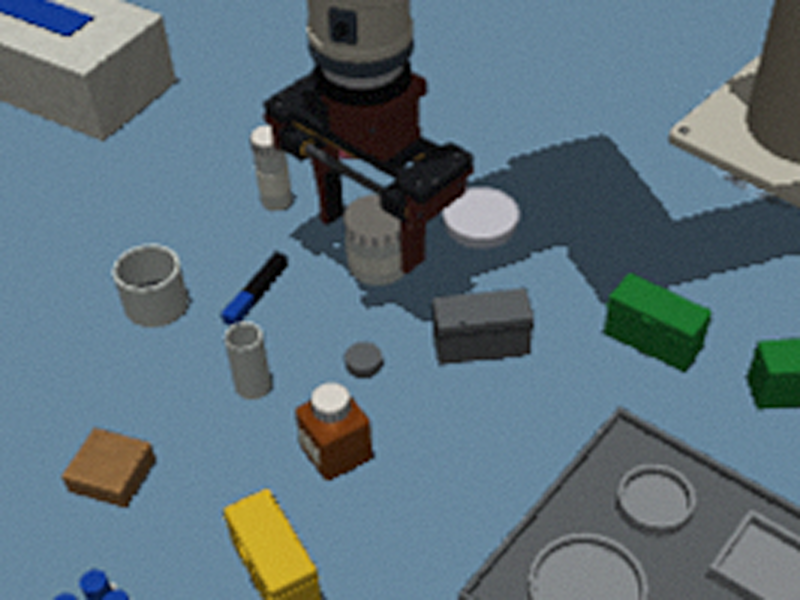

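The jar (crop 375,240) stands between the open fingers. I centre on it and close.

Call:
{"name": "move_arm", "arguments": {
  "deltas": [
    [-2, -5, 0, 0.005, -0.004, 0.002],
    [0, 0, 0, 0, 0, 0]
  ]
}}

```text
t: 1.82
ee_pos: [434.0, -206.4, 29.8]
orientation: [-3.142, 0.005, -0.001]
ft_force: [-0.5, 0.2, 0.2]
width: 87.9
```

Call:
{"name": "move_arm", "arguments": {
  "deltas": [
    [0, 0, 0, 0, 0, 0],
    [0, 0, 0, 0, 0, 0],
    [0, 0, 0, 0, 0, 0],
    [0, 0, 0, 0, 0, 0],
    [0, 0, 0, 0, 0, 0]
  ],
  "hand": 1
}}

```text
t: 2.23
ee_pos: [436.3, -208.2, 34.0]
orientation: [3.138, -0.006, 0.012]
ft_force: [-0.2, 0.3, 0.1]
width: 57.9
```

Call:
{"name": "move_arm", "arguments": {
  "deltas": [
    [0, 0, 0, 0, 0, 0],
    [0, 0, 0, 0, 0, 0],
    [0, 0, 0, 0, 0, 0]
  ]
}}

```text
t: 2.48
ee_pos: [436.5, -208.1, 34.4]
orientation: [3.138, -0.005, 0.013]
ft_force: [0.2, 0.3, -0.9]
width: 55.6
```

```bash
python3 plan.py 433.7 -204.8 28 90 28
```

```text
t 2.48 p [ 436.5 -208.1   34.4] D [-2.8  3.3 -6.4] turn [ 0.004 -0.008 -0.003] q [-0.47  0.54  2.04  0.    0.55  1.1 ] F [ 0.2  0.3 -0.9] w 55.6 n 1
[[-3, -3, 6, 0.004, -0.008, -0.003]]
```

Call:
{"name": "move_arm", "arguments": {
  "deltas": [
    [0, 0, -20, 0, 0, 0],
    [0, 0, -30, 0, 0, 0],
    [0, 0, -30, 0, 0, 0],
    [0, 0, -15, 0, 0, 0]
  ]
}}

```text
t: 2.82
ee_pos: [432.3, -205.9, 128.1]
orientation: [-3.14, 0.004, 0.004]
ft_force: [0.9, -1.2, -0.6]
width: 55.7
```

```bash
python3 plan.py 587.5 139 130 90 32
```

```text
t 2.82 p [ 432.3 -205.9  128.1] D [155.2 344.9   1.9] turn [-0.002  0.003 -0.003] q [-0.47  0.36  2.01  0.    0.77  1.1 ] F [ 0.9 -1.2 -0.6] w 55.7 n 12
[[13, -29, 0, 0.0, 0.0, 0.0], [13, -29, 0, 0.0, 0.0, 0.0], [13, -29, 0, 0.0, 0.0, 0.0], [13, -29, 0, 0.0, 0.0, 0.0], [13, -29, 0, 0.0, 0.0, 0.0]]
[[13, -29, 0, 0.0, 0.0, 0.0], [13, -29, 0, 0.0, 0.0, 0.0], [13, -29, 0, 0.0, 0.0, 0.0], [13, -29, 0, 0.0, 0.0, 0.0], [13, -29, 0, 0.0, 0.0, 0.0]]
[[13, -29, 0, 0.0, 0.0, 0.0], [13, -29, 0, 0.0, 0.0, 0.0]]
```

Call:
{"name": "move_arm", "arguments": {
  "deltas": [
    [13, -29, 0, 0, 0, 0],
    [13, -29, 0, 0, 0, 0],
    [13, -29, 0, 0, 0, 0],
    [13, -29, 0, 0, 0, 0],
    [13, -29, 0, 0, 0, 0]
  ]
}}

```text
t: 3.23
ee_pos: [501.1, -62.1, 133.3]
orientation: [3.139, -0.02, 0.009]
ft_force: [-0.0, 0.6, -1.5]
width: 55.6
```

Call:
{"name": "move_arm", "arguments": {
  "deltas": [
    [13, -29, 0, 0, 0, 0],
    [13, -29, 0, 0, 0, 0],
    [13, -29, 0, 0, 0, 0],
    [13, -29, 0, 0, 0, 0],
    [6, -14, 0, 0, 0, 0]
  ]
}}

```text
t: 3.65
ee_pos: [562.9, 76.6, 132.8]
orientation: [3.139, -0.017, 0.009]
ft_force: [0.5, 0.1, -1.4]
width: 55.5
```

```bash
python3 plan.py 587.5 139 100 90 20
```

```text
t 3.65 p [562.9  76.6 132.8] D [ 24.6  62.4 -32.8] turn [ 0.002 -0.006 -0.011] q [ 0.12  0.46  1.82 -0.    0.86  1.7 ] F [ 0.5  0.1 -1.4] w 55.5 n 4
[[6, -16, 8, 0.001, -0.001, -0.003], [6, -16, 8, 0.001, -0.001, -0.003], [6, -16, 8, 0.001, -0.001, -0.003], [6, -16, 8, 0.001, -0.001, -0.003]]
```

Call:
{"name": "move_arm", "arguments": {
  "deltas": [
    [6, -16, 8, 0, -0.001, -0.003],
    [6, -16, 8, 0, -0.001, -0.003],
    [6, -16, 8, 0, -0.001, -0.003],
    [6, -14, 8, 0, -0.001, -0.003]
  ]
}}

```text
t: 3.98
ee_pos: [589.1, 144.0, 100.2]
orientation: [3.139, 0.007, 0.005]
ft_force: [0.0, 0.4, -1.0]
width: 55.8
```

```bash
python3 plan.py 587.5 139 70 90 20
```

```text
t 3.98 p [589.1 144.  100.2] D [ -1.6  -5.  -30.2] turn [ 0.002 -0.003  0.005] q [ 0.22  0.55  1.75 -0.    0.84  1.79] F [ 0.   0.4 -1. ] w 55.8 n 2
[[-1, 2, 15, 0.001, -0.002, 0.002], [-1, 2, 15, 0.001, -0.002, 0.002]]
```

Call:
{"name": "move_arm", "arguments": {
  "deltas": [
    [-1, 2, 15, 0, -0.002, 0.002],
    [0, 2, 15, 0, -0.001, 0.002],
    [0, 0, 0, 0, 0, 0]
  ]
}}

```text
t: 4.23
ee_pos: [588.9, 144.0, 67.0]
orientation: [3.14, 0.008, -0.001]
ft_force: [-0.7, -0.7, -0.3]
width: 55.4
```

```bash
python3 plan.py 587.5 139 43.5 90 8;  python3 - <<'E'
from workcell import eyes
import cv2
d=eyes.get_image("scene");f=d["frame"][160:340,220:460]
cv2.imwrite("pics/s2.png",cv2.resize(f[:,:,::-1],(800,600),interpolation=cv2.INTER_CUBIC))
E
```

```text
t 4.23 p [588.9 144.   67. ] D [ -1.4  -5.  -23.5] turn [0.002 0.    0.005] q [ 0.22  0.6   1.76 -0.    0.78  1.79] F [-0.7 -0.7 -0.3] w 55.4 n 4
[[0, 1, 6, 0.0, 0.0, 0.001], [0, 1, 6, 0.0, 0.0, 0.001], [0, 1, 6, 0.0, 0.0, 0.001], [0, 1, 6, 0.0, 0.0, 0.001]]
```

View pics/s2.png

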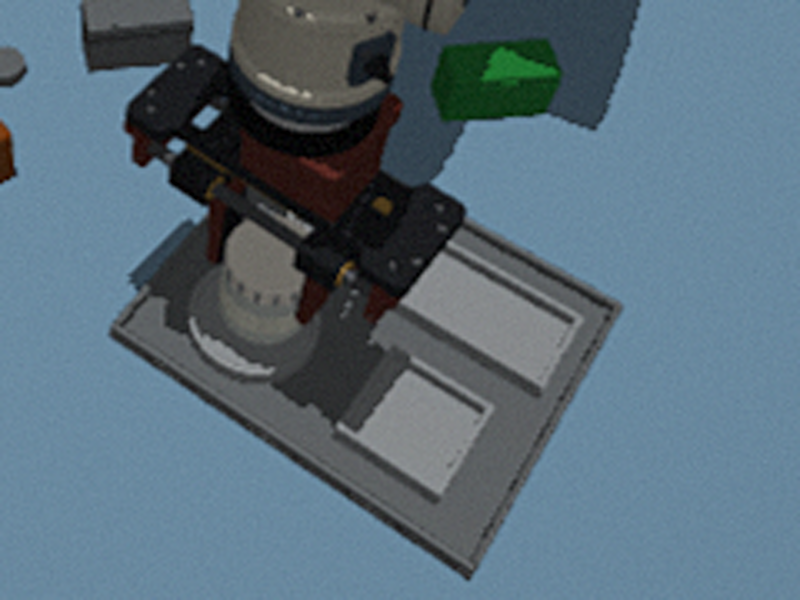

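The jar (crop 265,285) hangs over the large well. I nudge about 5 mm towards the centre, then lower.

Call:
{"name": "move_arm", "arguments": {
  "deltas": [
    [-1, 5, 2, 0, 0, 0.002],
    [0, 1, 8, 0, 0, 0],
    [0, 0, 7, 0, 0, 0],
    [0, 0, 0, 0, 0, 0]
  ]
}}

```text
t: 4.62
ee_pos: [589.4, 137.0, 51.7]
orientation: [3.14, 0.003, 0.004]
ft_force: [0.4, -0.9, -1.0]
width: 55.6
```

```bash
python3 plan.py 587.5 139 43.5 90 4
```

```text
t 4.62 p [589.4 137.   51.7] D [-1.9  2.  -8.2] turn [ 0.001 -0.003  0.002] q [ 0.21  0.63  1.76 -0.    0.75  1.78] F [ 0.4 -0.9 -1. ] w 55.6 n 3
[[-1, -1, 3, 0.0, -0.001, 0.001], [-1, -1, 3, 0.0, -0.001, 0.001], [-1, -1, 3, 0.0, -0.001, 0.001]]
```

Call:
{"name": "move_arm", "arguments": {
  "deltas": [
    [-2, -1, 4, 0, -0.002, 0.001],
    [0, 0, 3, 0, 0, 0],
    [0, 0, 0, 0, 0, 0]
  ]
}}

```text
t: 4.87
ee_pos: [587.6, 137.6, 44.5]
orientation: [3.141, -0.0, 0.002]
ft_force: [0.3, 0.3, -1.0]
width: 55.0
```

```bash
python3 plan.py 587.5 139 43.5 90 4
```

```text
t 4.87 p [587.6 137.6  44.5] D [-0.1  1.4 -1. ] turn [ 0.001 -0.001 -0.   ] q [ 0.21  0.64  1.77 -0.    0.74  1.78] F [ 0.3  0.3 -1. ] w 55.0 n 1
[[0, -1, 1, 0.001, -0.001, 0.0]]
```

Call:
{"name": "move_arm", "arguments": {
  "deltas": [
    [0, -1, 1, 0, 0, 0],
    [0, 0, 1, 0, 0, 0]
  ]
}}

```text
t: 5.03
ee_pos: [587.8, 138.8, 43.1]
orientation: [3.141, -0.001, 0.002]
ft_force: [-4.0, 0.3, 13.8]
width: 55.5
```

Call:
{"name": "move_arm", "arguments": {
  "deltas": [
    [0, 0, 1, 0, 0, 0],
    [0, 0, 0, 0, 0, 0]
  ]
}}

```text
t: 5.2
ee_pos: [587.9, 138.9, 43.6]
orientation: [3.14, -0.0, 0.003]
ft_force: [-0.2, 0.3, -1.8]
width: 55.6
```

Contact came at the expected height. I release.

Call:
{"name": "move_arm", "arguments": {
  "deltas": [
    [0, 0, 0, 0, 0, 0],
    [0, 0, 0, 0, 0, 0],
    [0, 0, 0, 0, 0, 0],
    [0, 0, 0, 0, 0, 0],
    [0, 0, 0, 0, 0, 0]
  ],
  "hand": -1
}}

```text
t: 5.62
ee_pos: [589.0, 139.5, 44.5]
orientation: [3.141, 0.0, 0.007]
ft_force: [-0.0, -0.2, 1.3]
width: 85.2
```

Call:
{"name": "move_arm", "arguments": {
  "deltas": [
    [0, 0, -10, 0, 0, 0],
    [0, 0, -25, 0, 0, 0],
    [0, 0, -35, 0, 0, 0],
    [0, 0, -35, 0, 0, 0]
  ]
}}

```text
t: 5.95
ee_pos: [583.1, 138.3, 145.9]
orientation: [3.137, 0.0, -0.019]
ft_force: [-0.1, 0.6, -0.2]
width: 87.9
```

```bash
python3 plan.py 434.2 -338.1 145 90 36
```

```text
t 5.95 p [583.1 138.3 145.9] D [-148.9 -476.4   -0.9] turn [0.004 0.012 0.   ] q [ 0.21  0.49  1.73 -0.    0.93  1.79] F [-0.1  0.6 -0.2] w 87.9 n 14
[[-11, 34, 0, 0.0, 0.001, 0.0], [-11, 34, 0, 0.0, 0.001, 0.0], [-11, 34, 0, 0.0, 0.001, 0.0], [-11, 34, 0, 0.0, 0.001, 0.0], [-11, 34, 0, 0.0, 0.001, 0.0]]
[[-11, 34, 0, 0.0, 0.001, 0.0], [-11, 34, 0, 0.0, 0.001, 0.0], [-11, 34, 0, 0.0, 0.001, 0.0], [-11, 34, 0, 0.0, 0.001, 0.0], [-11, 34, 0, 0.0, 0.001, 0.0]]
[[-11, 34, 0, 0.0, 0.001, 0.0], [-11, 34, 0, 0.0, 0.001, 0.0], [-11, 34, 0, 0.0, 0.001, 0.0], [-11, 34, 0, 0.0, 0.001, 0.0]]
```

Call:
{"name": "move_arm", "arguments": {
  "deltas": [
    [-11, 34, 0, 0, 0, 0],
    [-11, 34, 0, 0, 0, 0],
    [-11, 34, 0, 0, 0, 0],
    [-11, 34, 0, 0, 0, 0],
    [-11, 34, 0, 0, 0, 0]
  ]
}}

```text
t: 6.37
ee_pos: [535.9, -30.2, 160.2]
orientation: [3.141, 0.016, 0.019]
ft_force: [0.9, -0.7, 0.9]
width: 87.7
```

Call:
{"name": "move_arm", "arguments": {
  "deltas": [
    [-11, 34, 0, 0, 0.002, 0],
    [-11, 34, 0, 0, 0.002, 0],
    [-11, 34, 0, 0, 0.002, 0],
    [-11, 34, 0, 0, 0.002, 0],
    [-11, 34, 0, 0, 0.002, 0]
  ]
}}

```text
t: 6.78
ee_pos: [479.8, -208.4, 164.1]
orientation: [3.139, 0.019, 0.043]
ft_force: [0.3, 0.4, 0.7]
width: 87.9
```

```bash
python3 plan.py 434.2 -338.1 135 90 34
```

```text
t 6.78 p [ 479.8 -208.4  164.1] D [ -45.6 -129.7  -29.1] turn [ 0.002 -0.028  0.012] q [-0.44  0.35  1.92  0.01  0.85  1.11] F [0.3 0.4 0.7] w 87.9 n 5
[[-10, 26, 6, 0.0, -0.006, 0.002], [-10, 26, 6, 0.0, -0.006, 0.002], [-9, 26, 6, 0.0, -0.006, 0.002], [-9, 26, 6, 0.0, -0.006, 0.002], [-9, 26, 6, 0.0, -0.006, 0.002]]
```

Call:
{"name": "move_arm", "arguments": {
  "deltas": [
    [-10, 26, 6, 0, -0.006, 0.002],
    [-10, 26, 6, 0, -0.006, 0.002],
    [-9, 26, 6, 0, -0.006, 0.002],
    [-9, 26, 6, 0, -0.006, 0.002],
    [-6, 18, 6, 0, -0.006, 0.002]
  ]
}}

```text
t: 7.2
ee_pos: [434.3, -341.0, 138.5]
orientation: [3.135, -0.003, 0.005]
ft_force: [-0.1, -0.3, 0.1]
width: 88.0
```

```bash
python3 plan.py 434.2 -338.1 110 90 15
```

```text
t 7.2 p [ 434.3 -341.   138.5] D [ -0.1   2.9 -28.5] turn [ 0.007 -0.003 -0.002] q [-0.69  0.43  1.86 -0.    0.85  0.89] F [-0.1 -0.3  0.1] w 88.0 n 2
[[0, -2, 14, 0.003, -0.002, -0.001], [0, -2, 14, 0.003, -0.002, -0.001]]
```

Call:
{"name": "move_arm", "arguments": {
  "deltas": [
    [0, -4, 14, 0.003, -0.002, 0],
    [0, -2, 14, 0.003, -0.002, 0],
    [0, 0, 0, 0, 0, 0]
  ]
}}

```text
t: 7.45
ee_pos: [433.2, -340.1, 110.8]
orientation: [3.139, -0.013, 0.001]
ft_force: [-0.8, 0.3, 0.3]
width: 87.5
```

```bash
python3 plan.py 434.2 -338.1 40 90 22
```

```text
t 7.45 p [ 433.2 -340.1  110.8] D [  1.    2.  -70.8] turn [ 0.003 -0.001 -0.008] q [-0.69  0.47  1.87 -0.    0.8   0.89] F [-0.8  0.3  0.3] w 87.5 n 4
[[0, -1, 18, 0.001, 0.0, -0.002], [0, -1, 18, 0.001, 0.0, -0.002], [0, -1, 18, 0.001, 0.0, -0.002], [0, -1, 18, 0.001, 0.0, -0.002]]
```

Call:
{"name": "move_arm", "arguments": {
  "deltas": [
    [1, -2, 18, 0, 0, -0.008],
    [0, 0, 18, 0, 0, 0],
    [0, 0, 18, 0, 0, 0],
    [0, 0, 15, 0, 0, 0],
    [0, 0, 0, 0, 0, 0]
  ]
}}

```text
t: 7.87
ee_pos: [436.9, -336.8, 42.2]
orientation: [3.137, 0.007, 0.006]
ft_force: [-0.7, 0.3, 0.0]
width: 87.9
```

```bash
python3 plan.py 434.2 -338.1 40 90 22;  python3 - <<'E'
from workcell import eyes
import cv2
d=eyes.get_image("scene");f=d["frame"][60:260,100:367]
cv2.imwrite("pics/s3.png",cv2.resize(f[:,:,::-1],(800,600),interpolation=cv2.INTER_CUBIC))
E
```

```text
t 7.87 p [ 436.9 -336.8   42.2] D [-2.7 -1.3 -2.2] turn [ 0.005 -0.004  0.004] q [-0.68  0.59  1.89 -0.    0.66  0.89] F [-0.7  0.3  0. ] w 87.9 n 1
[[-3, 1, 2, 0.005, -0.004, 0.004]]
```

View pics/s3.png

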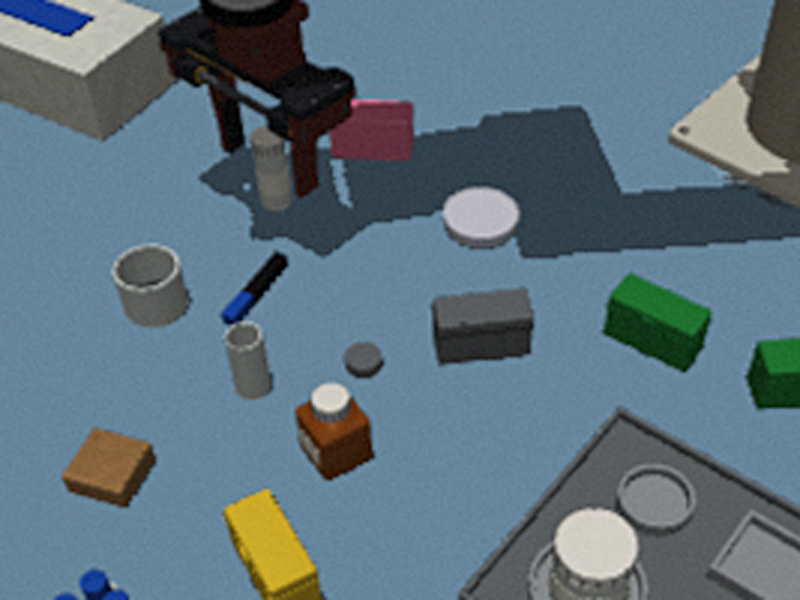

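The jar stands in the large well (crop 595,560), and the tube (272,170) is between the fingers. I close.

Call:
{"name": "move_arm", "arguments": {
  "deltas": [
    [-3, 1, 1, 0.004, -0.004, 0.004],
    [0, 0, 0, 0, 0, 0],
    [0, 0, 0, 0, 0, 0],
    [0, 0, 0, 0, 0, 0],
    [0, 0, 0, 0, 0, 0]
  ],
  "hand": 1
}}

```text
t: 8.33
ee_pos: [436.6, -338.9, 46.7]
orientation: [3.137, 0.003, 0.007]
ft_force: [0.7, 0.5, 0.0]
width: 57.9
```

Call:
{"name": "move_arm", "arguments": {
  "deltas": [
    [0, 0, 0, 0, 0, 0],
    [0, 0, 0, 0, 0, 0],
    [0, 0, 0, 0, 0, 0],
    [0, 0, 0, 0, 0, 0],
    [0, 0, 0, 0, 0, 0]
  ]
}}

```text
t: 8.75
ee_pos: [437.2, -339.5, 48.1]
orientation: [3.136, 0.002, 0.01]
ft_force: [-0.4, -1.6, -0.0]
width: 29.7
```

```bash
python3 plan.py 434.2 -338.1 40 90 22
```

```text
t 8.75 p [ 437.2 -339.5   48.1] D [-3.   1.4 -8.1] turn [ 0.006 -0.006  0.001] q [-0.68  0.58  1.89 -0.    0.67  0.89] F [-0.4 -1.6 -0. ] w 29.7 n 1
[[-3, -1, 8, 0.006, -0.006, 0.001]]
```

Call:
{"name": "move_arm", "arguments": {
  "deltas": [
    [0, 0, 0, 0, 0, 0],
    [0, 0, -15, 0, 0, 0],
    [0, 0, -30, 0, 0, 0],
    [0, 0, -30, 0, 0, 0],
    [0, 0, -20, 0, 0, 0]
  ]
}}

```text
t: 9.17
ee_pos: [433.1, -336.1, 140.2]
orientation: [-3.139, -0.002, 0.007]
ft_force: [0.4, -1.1, -0.4]
width: 29.6
```

```bash
python3 plan.py 493 133.8 165 90 32
```

```text
t 9.17 p [ 433.1 -336.1  140.2] D [ 59.9 469.9  24.8] turn [-0.003  0.004  0.001] q [-0.68  0.43  1.86 -0.    0.86  0.89] F [ 0.4 -1.1 -0.4] w 29.6 n 15
[[4, -31, -2, 0.0, 0.0, 0.0], [4, -31, -2, 0.0, 0.0, 0.0], [4, -31, -2, 0.0, 0.0, 0.0], [4, -31, -2, 0.0, 0.0, 0.0], [4, -31, -2, 0.0, 0.0, 0.0]]
[[4, -31, -2, 0.0, 0.0, 0.0], [4, -31, -2, 0.0, 0.0, 0.0], [4, -31, -2, 0.0, 0.0, 0.0], [4, -31, -2, 0.0, 0.0, 0.0], [4, -31, -2, 0.0, 0.0, 0.0]]
[[4, -31, -2, 0.0, 0.0, 0.0], [4, -31, -2, 0.0, 0.0, 0.0], [4, -31, -2, 0.0, 0.0, 0.0], [4, -31, -2, 0.0, 0.0, 0.0], [4, -31, -2, 0.0, 0.0, 0.0]]
```

Call:
{"name": "move_arm", "arguments": {
  "deltas": [
    [4, -31, -4, 0, 0, 0],
    [4, -31, -4, 0, 0, 0],
    [4, -31, -2, 0, 0, 0],
    [4, -31, -2, 0, 0, 0],
    [4, -31, 0, 0, 0, 0]
  ]
}}

```text
t: 9.58
ee_pos: [456.7, -183.7, 158.6]
orientation: [3.136, -0.012, 0.011]
ft_force: [0.6, 0.5, -1.2]
width: 30.1
```

Call:
{"name": "move_arm", "arguments": {
  "deltas": [
    [4, -31, 0, 0, 0, 0],
    [4, -31, 0, 0, 0, 0],
    [4, -31, 0, 0, 0, 0],
    [4, -31, 0, 0, 0, 0],
    [4, -31, 0, 0, 0, 0]
  ]
}}

```text
t: 10.0
ee_pos: [477.3, -21.6, 158.3]
orientation: [3.136, -0.015, 0.012]
ft_force: [0.5, 0.0, -1.4]
width: 29.5
```

```bash
python3 plan.py 493 133.8 140 90 30
```

```text
t 10.0 p [477.3 -21.6 158.3] D [ 15.7 155.4 -18.3] turn [ 0.006 -0.008 -0.009] q [-0.07  0.3   2.   -0.01  0.83  1.52] F [ 0.5  0.  -1.4] w 29.5 n 6
[[2, -26, 3, 0.001, -0.001, -0.002], [2, -26, 3, 0.001, -0.001, -0.002], [2, -26, 3, 0.001, -0.001, -0.002], [2, -26, 3, 0.001, -0.001, -0.002], [3, -26, 3, 0.001, -0.001, -0.002]]
[[3, -26, 3, 0.001, -0.001, -0.002]]
```

Call:
{"name": "move_arm", "arguments": {
  "deltas": [
    [2, -26, 3, 0.001, -0.001, -0.002],
    [2, -26, 3, 0.001, -0.001, -0.002],
    [3, -26, 3, 0.001, -0.001, -0.002],
    [3, -26, 3, 0.001, -0.001, -0.002],
    [3, -24, 3, 0.001, -0.001, -0.002]
  ]
}}

```text
t: 10.42
ee_pos: [490.6, 114.5, 142.9]
orientation: [3.141, 0.005, 0.006]
ft_force: [0.6, -0.3, -0.6]
width: 29.4
```

Call:
{"name": "move_arm", "arguments": {
  "deltas": [
    [3, -10, 8, 0, 0, 0],
    [0, 0, 15, 0, 0, 0],
    [0, 0, 0, 0, 0, 0]
  ]
}}

```text
t: 10.67
ee_pos: [494.4, 129.4, 118.5]
orientation: [-3.141, -0.014, -0.008]
ft_force: [-1.0, -0.7, 0.3]
width: 29.3
```

```bash
python3 plan.py 493 133.8 85 90 16
```

```text
t 10.67 p [494.4 129.4 118.5] D [ -1.4   4.4 -33.5] turn [-0.    -0.005  0.009] q [ 0.23  0.41  1.95 -0.    0.77  1.8 ] F [-1.  -0.7  0.3] w 29.3 n 3
[[0, -1, 11, 0.0, -0.002, 0.003], [0, -1, 11, 0.0, -0.002, 0.003], [0, -1, 11, 0.0, -0.002, 0.003]]
```

Call:
{"name": "move_arm", "arguments": {
  "deltas": [
    [-1, -4, 11, 0, -0.004, 0.008],
    [0, 0, 11, 0, 0, 0],
    [0, 0, 11, 0, 0, 0],
    [0, 0, 8, 0, 0, 0],
    [0, 0, 0, 0, 0, 0]
  ]
}}

```text
t: 11.08
ee_pos: [493.0, 131.5, 73.4]
orientation: [3.141, -0.004, -0.001]
ft_force: [-0.4, 0.2, -0.5]
width: 29.3
```

```bash
python3 plan.py 493 133.8 57 90 5;  python3 - <<'E'
from workcell import eyes
import cv2
d=eyes.get_image("scene");f=d["frame"][160:340,220:460]
cv2.imwrite("pics/s4.png",cv2.resize(f[:,:,::-1],(800,600),interpolation=cv2.INTER_CUBIC))
E
```

```text
t 11.08 p [493.  131.5  73.4] D [ -0.    2.3 -16.4] turn [ 0.001  0.001 -0.002] q [ 0.24  0.49  1.97 -0.    0.68  1.81] F [-0.4  0.2 -0.5] w 29.3 n 4
[[0, -1, 4, 0.0, 0.0, -0.001], [0, -1, 4, 0.0, 0.0, -0.001], [0, -1, 4, 0.0, 0.0, -0.001], [0, -1, 4, 0.0, 0.0, -0.001]]
```

View pics/s4.png

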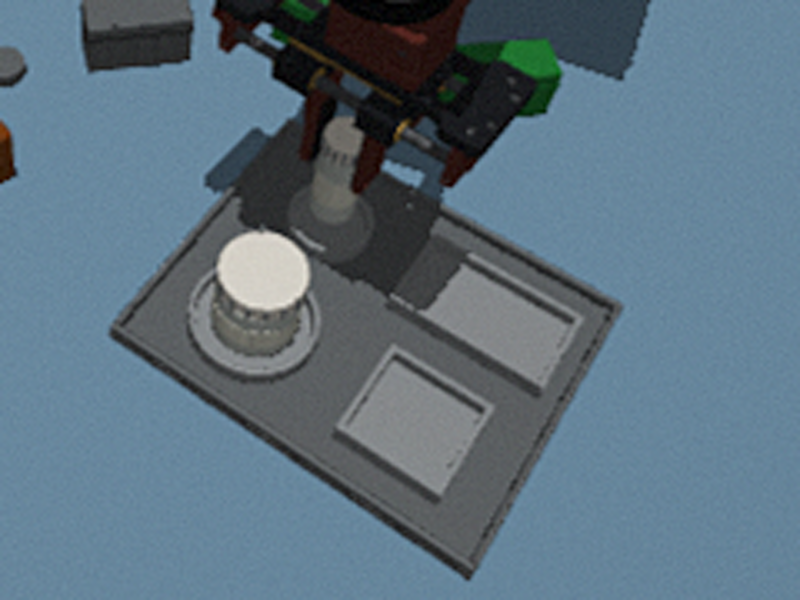

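The tube (crop 335,180) is upright over the small well, and the jar stands in its well at (262,300). I lower.

Call:
{"name": "move_arm", "arguments": {
  "deltas": [
    [0, -2, 4, 0, 0, -0.002],
    [0, 0, 5, 0, 0, 0],
    [0, 0, 3, 0, 0, 0],
    [0, 0, 0, 0, 0, 0]
  ]
}}

```text
t: 11.47
ee_pos: [494.0, 133.2, 61.4]
orientation: [3.141, -0.002, 0.002]
ft_force: [0.3, 0.3, 0.1]
width: 29.7
```

```bash
python3 plan.py 493 133.8 57 90 3
```

```text
t 11.47 p [494.  133.2  61.4] D [-1.   0.6 -4.4] turn [ 0.    -0.001 -0.001] q [ 0.24  0.51  1.97 -0.    0.65  1.81] F [0.3 0.3 0.1] w 29.7 n 2
[[-1, 0, 2, 0.0, 0.0, -0.001], [-1, 0, 2, 0.0, 0.0, -0.001]]
```

Call:
{"name": "move_arm", "arguments": {
  "deltas": [
    [0, 0, 3, 0, 0, 0],
    [0, 0, 1, 0, 0, 0]
  ]
}}

```text
t: 11.63
ee_pos: [494.4, 133.2, 57.5]
orientation: [3.142, -0.002, 0.003]
ft_force: [0.4, -0.2, -1.3]
width: 29.7
```

Call:
{"name": "move_arm", "arguments": {
  "deltas": [
    [0, 0, 1, 0, 0, 0],
    [0, 0, 1, 0, 0, 0]
  ]
}}

```text
t: 11.8
ee_pos: [495.1, 133.5, 56.9]
orientation: [-3.141, 0.002, -0.005]
ft_force: [-4.9, 1.5, 18.1]
width: 29.5
```

Contact again. I release.

Call:
{"name": "move_arm", "arguments": {
  "deltas": [
    [0, 0, 0, 0, 0, 0],
    [0, 0, 0, 0, 0, 0],
    [0, 0, 0, 0, 0, 0],
    [0, 0, 0, 0, 0, 0],
    [0, 0, 0, 0, 0, 0]
  ],
  "hand": -1
}}

```text
t: 12.22
ee_pos: [496.0, 133.9, 58.0]
orientation: [-3.141, 0.001, -0.009]
ft_force: [-1.0, -0.6, -0.4]
width: 59.1
```

Call:
{"name": "move_arm", "arguments": {
  "deltas": [
    [0, 0, -8, 0, 0, 0],
    [0, 0, -25, 0, 0, 0],
    [0, 0, -35, 0, 0, 0],
    [0, 0, -30, 0, 0, 0]
  ]
}}

```text
t: 12.55
ee_pos: [490.7, 132.5, 153.7]
orientation: [3.139, -0.002, -0.014]
ft_force: [0.8, -0.2, 0.8]
width: 85.7
```

```bash
python3 plan.py 611 -84.8 145 74.7 36;  python3 - <<'E'
from workcell import eyes
import cv2
d=eyes.get_image("scene");f=d["frame"][160:340,220:460]
cv2.imwrite("pics/s5.png",cv2.resize(f[:,:,::-1],(800,600),interpolation=cv2.INTER_CUBIC))
E
```

```text
t 12.55 p [490.7 132.5 153.7] D [ 120.3 -217.3   -8.7] turn [0.004 0.009 0.266] q [ 0.24  0.36  1.93 -0.    0.86  1.81] F [ 0.8 -0.2  0.8] w 85.7 n 7
[[17, 31, 1, 0.001, 0.001, 0.038], [18, 30, 1, 0.001, 0.001, 0.038], [20, 30, 1, 0.001, 0.001, 0.038], [21, 29, 1, 0.001, 0.001, 0.038], [22, 28, 1, 0.001, 0.001, 0.038]]
[[23, 27, 1, 0.001, 0.001, 0.038], [24, 26, 1, 0.001, 0.001, 0.038]]
```

View pics/s5.png

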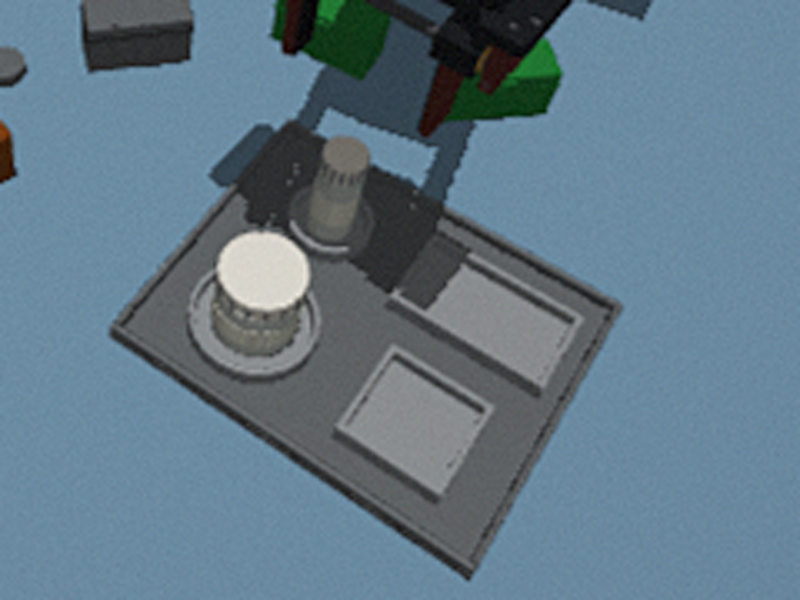

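Both stand in their wells: jar (262,300), tube (338,200). Next is the bottle.

Call:
{"name": "move_arm", "arguments": {
  "deltas": [
    [17, 31, 1, 0, 0, 0.038],
    [18, 30, 1, 0, 0, 0.038],
    [20, 30, 1, 0, 0, 0.038],
    [21, 29, 1, 0, 0, 0.038],
    [22, 28, 1, 0, 0, 0.038]
  ]
}}

```text
t: 13.02
ee_pos: [583.6, -21.3, 161.9]
orientation: [-3.125, 0.294, -0.014]
ft_force: [-0.1, 0.6, -0.1]
width: 87.7
```

```bash
python3 plan.py 611 -84.8 125 74.7 28
```

```text
t 13.02 p [583.6 -21.3 161.9] D [ 27.4 -63.5 -36.9] turn [-0.004 -0.009  0.08 ] q [-0.06  0.44  1.77  0.    0.92  1.7 ] F [-0.1  0.6 -0.1] w 87.7 n 3
[[13, 19, 12, -0.001, -0.003, 0.027], [13, 19, 12, -0.001, -0.003, 0.027], [14, 18, 12, -0.001, -0.003, 0.027]]
```

Call:
{"name": "move_arm", "arguments": {
  "deltas": [
    [13, 19, 12, -0.001, -0.003, 0.027],
    [13, 19, 12, -0.001, -0.003, 0.027],
    [12, 12, 12, -0.001, -0.003, 0.027],
    [0, 0, 0, 0, 0, 0]
  ]
}}

```text
t: 13.35
ee_pos: [616.0, -87.9, 127.6]
orientation: [3.111, -0.438, 0.011]
ft_force: [-0.6, -1.0, -0.7]
width: 87.9
```

```bash
python3 plan.py 611 -84.8 100 74.7 28
```

```text
t 13.35 p [616.  -87.9 127.6] D [ -5.    3.1 -27.6] turn [-0.001 -0.007 -0.013] q [-0.16  0.53  1.7   0.    0.9   1.69] F [-0.6 -1.  -0.7] w 87.9 n 2
[[-3, -1, 14, 0.0, -0.004, -0.007], [-3, -1, 14, 0.0, -0.004, -0.007]]
```

Call:
{"name": "move_arm", "arguments": {
  "deltas": [
    [-5, -2, 14, 0, -0.004, -0.01],
    [-1, 0, 14, 0, 0, 0],
    [0, 0, 0, 0, 0, 0]
  ]
}}

```text
t: 13.6
ee_pos: [610.9, -85.0, 99.9]
orientation: [-3.112, 0.424, -0.006]
ft_force: [-1.2, 0.6, -0.0]
width: 87.9
```

```bash
python3 plan.py 611 -84.8 20 74.7 20
```

```text
t 13.6 p [610.9 -85.   99.9] D [  0.1   0.2 -79.9] turn [-0.001 -0.004 -0.004] q [-0.16  0.57  1.72  0.    0.85  1.68] F [-1.2  0.6 -0. ] w 87.9 n 4
[[0, 0, 20, 0.0, -0.001, -0.001], [0, 0, 20, 0.0, -0.001, -0.001], [0, 0, 20, 0.0, -0.001, -0.001], [0, 0, 20, 0.0, -0.001, -0.001]]
```

Call:
{"name": "move_arm", "arguments": {
  "deltas": [
    [0, 0, 20, 0, -0.001, -0.001],
    [0, 0, 20, 0, -0.001, -0.001],
    [0, 0, 20, 0, -0.001, -0.001],
    [0, 0, 18, 0, 0, 0],
    [0, 0, 4, 0, 0, 0]
  ]
}}

```text
t: 14.02
ee_pos: [613.5, -82.0, 22.0]
orientation: [-3.113, 0.412, -0.012]
ft_force: [-0.1, 0.0, 0.1]
width: 88.0
```

```bash
python3 plan.py 611 -84.8 16 74.7 20;  python3 - <<'E'
from workcell import eyes
import cv2
d=eyes.get_image("scene");f=d["frame"][60:260,100:367]
cv2.imwrite("pics/s6.png",cv2.resize(f[:,:,::-1],(800,600),interpolation=cv2.INTER_CUBIC))
E
```

```text
t 14.02 p [613.5 -82.   22. ] D [-2.5 -2.8 -6. ] turn [-0.003 -0.007  0.004] q [-0.15  0.69  1.74  0.    0.71  1.68] F [-0.1  0.   0.1] w 88.0 n 1
[[-2, 3, 6, -0.003, -0.007, 0.004]]
```

View pics/s6.png

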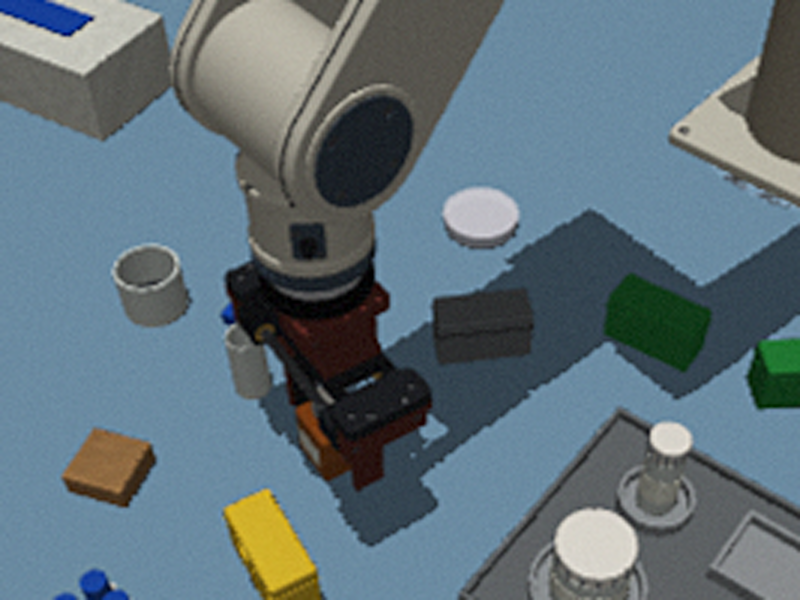

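The bottle (crop 325,445) is between the fingers and the open tube is clear. I centre and close.

Call:
{"name": "move_arm", "arguments": {
  "deltas": [
    [-2, 3, 6, -0.003, -0.006, 0.004],
    [0, 0, 0, 0, 0, 0],
    [0, 0, 0, 0, 0, 0],
    [0, 0, 0, 0, 0, 0],
    [0, 0, 0, 0, 0, 0]
  ],
  "hand": 1
}}

```text
t: 14.48
ee_pos: [613.4, -83.9, 21.1]
orientation: [3.113, -0.417, 0.01]
ft_force: [-0.1, 0.0, 0.8]
width: 57.9
```

Call:
{"name": "move_arm", "arguments": {
  "deltas": [
    [0, 0, 0, 0, 0, 0],
    [0, 0, 0, 0, 0, 0],
    [0, 0, 0, 0, 0, 0],
    [0, 0, 0, 0, 0, 0],
    [0, 0, 0, 0, 0, 0]
  ]
}}

```text
t: 14.9
ee_pos: [614.1, -84.2, 22.7]
orientation: [3.113, -0.417, 0.013]
ft_force: [0.8, 1.2, -1.1]
width: 43.9
```

```bash
python3 plan.py 611 -84.8 120 74.7 28
```

```text
t 14.9 p [614.1 -84.2  22.7] D [-3.1 -0.6 97.3] turn [-0.    -0.008  0.001] q [-0.16  0.69  1.74 -0.    0.71  1.68] F [ 0.8  1.2 -1.1] w 43.9 n 4
[[-1, 0, -24, 0.0, -0.002, 0.0], [-1, 0, -24, 0.0, -0.002, 0.0], [-1, 0, -24, 0.0, -0.002, 0.0], [-1, 0, -24, 0.0, -0.002, 0.0]]
```

Call:
{"name": "move_arm", "arguments": {
  "deltas": [
    [0, 0, -15, 0, -0.002, 0],
    [0, 0, -30, 0, -0.002, 0],
    [0, 0, -35, 0, -0.002, 0],
    [0, 0, -30, 0, -0.002, 0],
    [0, 0, -15, 0, 0, 0]
  ]
}}

```text
t: 15.32
ee_pos: [608.6, -83.4, 145.3]
orientation: [-3.113, 0.417, 0.024]
ft_force: [0.1, 0.2, -1.8]
width: 44.0
```

```bash
python3 plan.py 582 254.3 150 93.2 32
```

```text
t 15.32 p [608.6 -83.4 145.3] D [-26.6 337.7   4.7] turn [-0.001  0.015 -0.322] q [-0.16  0.51  1.7   0.    0.95  1.68] F [ 0.1  0.2 -1.8] w 44.0 n 11
[[-10, -29, 0, 0.0, 0.001, -0.029], [-10, -29, 0, 0.0, 0.001, -0.029], [-9, -30, 0, 0.0, 0.001, -0.029], [-8, -30, 0, 0.0, 0.001, -0.029], [-7, -30, 0, 0.0, 0.001, -0.029]]
[[-6, -30, 0, 0.0, 0.001, -0.029], [-5, -30, 0, 0.0, 0.001, -0.029], [-4, -30, 0, 0.0, 0.001, -0.029], [-3, -31, 0, 0.0, 0.001, -0.029], [-3, -31, 0, 0.0, 0.001, -0.029]]
[[-2, -31, 0, 0.0, 0.001, -0.029]]
```

Call:
{"name": "move_arm", "arguments": {
  "deltas": [
    [-10, -29, 0, 0, 0.001, -0.029],
    [-10, -29, 0, 0, 0.001, -0.029],
    [-9, -30, 0, 0, 0.001, -0.029],
    [-8, -30, 0, 0, 0.001, -0.029],
    [-7, -30, 0, 0, 0.001, -0.029]
  ]
}}

```text
t: 15.73
ee_pos: [599.8, 69.2, 151.8]
orientation: [3.135, -0.197, 0.002]
ft_force: [0.1, 0.8, -1.5]
width: 43.5
```

```bash
python3 plan.py 582 254.3 145 93.2 32
```

```text
t 15.73 p [599.8  69.2 151.8] D [-17.8 185.1  -6.8] turn [ 0.001 -0.002 -0.181] q [ 0.1   0.48  1.73 -0.    0.93  1.79] F [ 0.1  0.8 -1.5] w 43.5 n 6
[[-7, -30, 1, 0.0, 0.0, -0.03], [-6, -30, 1, 0.0, 0.0, -0.03], [-5, -31, 1, 0.0, 0.0, -0.03], [-4, -31, 1, 0.0, 0.0, -0.03], [-3, -31, 1, 0.0, 0.0, -0.03]]
[[-2, -31, 1, 0.0, 0.0, -0.03]]
```

Call:
{"name": "move_arm", "arguments": {
  "deltas": [
    [-7, -30, 1, 0, 0, -0.03],
    [-6, -30, 1, 0, 0, -0.03],
    [-5, -31, 1, 0, 0, -0.03],
    [-4, -31, 1, 0, 0, -0.03],
    [-3, -26, 1, 0, 0, -0.03]
  ]
}}

```text
t: 16.15
ee_pos: [581.8, 226.2, 146.1]
orientation: [3.14, 0.05, 0.001]
ft_force: [0.7, -0.5, -2.2]
width: 43.6
```

Call:
{"name": "move_arm", "arguments": {
  "deltas": [
    [0, -12, 3, 0, 0, -0.015],
    [0, 0, 0, 0, 0, 0]
  ]
}}

```text
t: 16.32
ee_pos: [580.0, 243.3, 142.3]
orientation: [3.14, 0.084, -0.0]
ft_force: [0.4, -0.2, -1.7]
width: 43.8
```

```bash
python3 plan.py 582 254.3 80 93.2 20
```

```text
t 16.32 p [580.  243.3 142.3] D [  2.   11.  -62.3] turn [ 0.     0.    -0.002] q [ 0.38  0.52  1.67 -0.    0.94  1.9 ] F [ 0.4 -0.2 -1.7] w 43.8 n 4
[[1, -3, 16, 0.0, 0.0, -0.001], [1, -3, 16, 0.0, 0.0, -0.001], [1, -3, 16, 0.0, 0.0, -0.001], [1, -3, 16, 0.0, 0.0, -0.001]]
```

Call:
{"name": "move_arm", "arguments": {
  "deltas": [
    [1, -8, 10, 0, 0, -0.002],
    [1, -3, 16, 0, 0, 0],
    [0, 0, 16, 0, 0, 0],
    [0, 0, 12, 0, 0, 0],
    [0, 0, 0, 0, 0, 0]
  ]
}}

```text
t: 16.73
ee_pos: [582.4, 251.4, 84.2]
orientation: [3.139, 0.08, 0.0]
ft_force: [0.0, -0.1, -2.5]
width: 43.8
```

```bash
python3 plan.py 582 254.3 50 93.2 10
```

```text
t 16.73 p [582.4 251.4  84.2] D [ -0.4   2.9 -34.2] turn [ 0.001  0.    -0.005] q [ 0.39  0.61  1.69 -0.    0.85  1.91] F [ 0.  -0.1 -2.5] w 43.8 n 4
[[0, -1, 9, 0.0, 0.0, -0.001], [0, -1, 9, 0.0, 0.0, -0.001], [0, -1, 9, 0.0, 0.0, -0.001], [0, -1, 9, 0.0, 0.0, -0.001]]
```

Call:
{"name": "move_arm", "arguments": {
  "deltas": [
    [0, -3, 10, 0, 0, -0.004],
    [0, 0, 10, 0, 0, 0],
    [0, 0, 10, 0, 0, 0],
    [0, 0, 0, 0, 0, 0]
  ]
}}

```text
t: 17.07
ee_pos: [582.9, 252.0, 51.1]
orientation: [3.139, 0.081, -0.001]
ft_force: [-0.3, 0.0, -1.5]
width: 43.7
```

```bash
python3 plan.py 582 254.3 32 93.2 5;  python3 - <<'E'
from workcell import eyes
import cv2
d=eyes.get_image("scene");f=d["frame"][160:340,220:460]
cv2.imwrite("pics/s7.png",cv2.resize(f[:,:,::-1],(800,600),interpolation=cv2.INTER_CUBIC))
E
```

```text
t 17.07 p [582.9 252.   51.1] D [ -0.9   2.3 -19.1] turn [ 0.002  0.001 -0.004] q [ 0.39  0.66  1.69 -0.    0.79  1.91] F [-0.3  0.  -1.5] w 43.7 n 4
[[0, -1, 5, 0.0, 0.0, -0.001], [0, -1, 5, 0.0, 0.0, -0.001], [0, -1, 5, 0.0, 0.0, -0.001], [0, -1, 5, 0.0, 0.0, -0.001]]
```

View pics/s7.png

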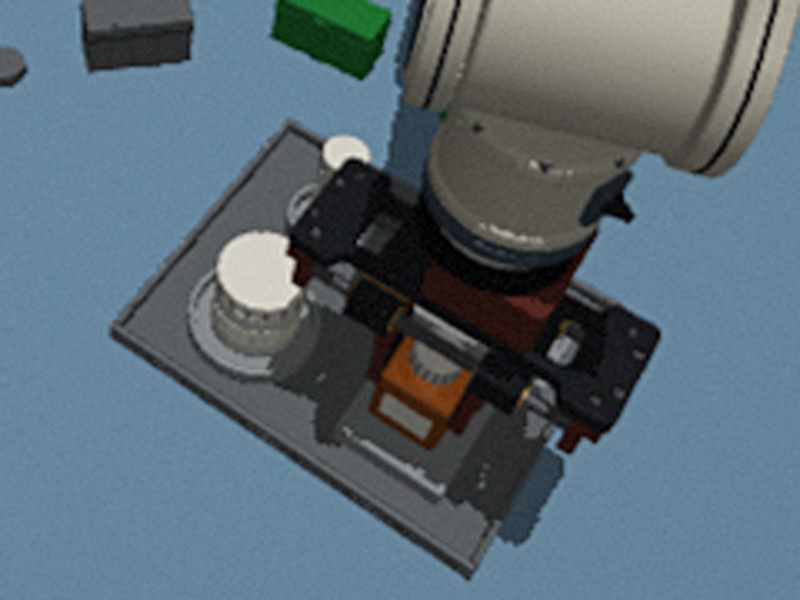

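The bottle (crop 425,390) is square to its well. The gripper's outer edge only overlaps the jar in this view; it is over 40 mm above the jar's top. I lower.

Call:
{"name": "move_arm", "arguments": {
  "deltas": [
    [-1, -2, 5, 0, 0, -0.004],
    [0, 0, 5, 0, 0, 0],
    [0, 0, 5, 0, 0, 0],
    [0, 0, 0, 0, 0, 0]
  ]
}}

```text
t: 17.45
ee_pos: [583.3, 254.8, 36.9]
orientation: [3.14, 0.088, 0.004]
ft_force: [0.6, 0.0, -1.5]
width: 43.9
```

```bash
python3 plan.py 582 254.3 31.7 93.2 5
```

```text
t 17.45 p [583.3 254.8  36.9] D [-1.3 -0.5 -5.2] turn [ 0.001 -0.003 -0.   ] q [ 0.39  0.68  1.69 -0.    0.76  1.91] F [ 0.6  0.  -1.5] w 43.9 n 2
[[-1, 0, 3, 0.0, -0.001, 0.0], [-1, 0, 3, 0.0, -0.001, 0.0]]
```

Call:
{"name": "move_arm", "arguments": {
  "deltas": [
    [-1, 0, 3, 0, -0.001, 0],
    [0, 0, 2, 0, 0, 0]
  ]
}}

```text
t: 17.62
ee_pos: [582.7, 255.1, 32.0]
orientation: [3.14, 0.088, 0.004]
ft_force: [-1.1, -0.0, -1.6]
width: 43.8
```

Call:
{"name": "move_arm", "arguments": {
  "deltas": [
    [0, 0, 1, 0, 0, 0],
    [0, 0, 1, 0, 0, 0]
  ]
}}

```text
t: 17.78
ee_pos: [582.7, 255.1, 31.5]
orientation: [3.14, 0.088, 0.004]
ft_force: [-6.5, -2.8, 13.9]
width: 44.2
```

Contact; I release.

Call:
{"name": "move_arm", "arguments": {
  "deltas": [
    [0, 0, 0, 0, 0, 0],
    [0, 0, 0, 0, 0, 0],
    [0, 0, 0, 0, 0, 0],
    [0, 0, 0, 0, 0, 0],
    [0, 0, 0, 0, 0, 0]
  ],
  "hand": -1
}}

```text
t: 18.2
ee_pos: [584.1, 255.7, 33.1]
orientation: [-3.139, -0.088, -0.009]
ft_force: [-0.5, -0.3, -0.6]
width: 73.4
```

Call:
{"name": "move_arm", "arguments": {
  "deltas": [
    [0, 0, -8, 0, 0, 0],
    [0, 0, -25, 0, 0, 0],
    [0, 0, -35, 0, 0, 0],
    [0, 0, -35, 0, 0, 0],
    [0, 0, -20, 0, 0, 0]
  ]
}}

```text
t: 18.62
ee_pos: [579.5, 253.9, 155.5]
orientation: [3.137, 0.088, -0.01]
ft_force: [1.4, 0.5, 0.4]
width: 87.8
```

```bash
python3 plan.py 449.2 -71.8 150 49.2 36
```

```text
t 18.62 p [579.5 253.9 155.5] D [-130.3 -325.7   -5.5] turn [0.006 0.005 0.768] q [ 0.39  0.52  1.65 -0.    0.98  1.91] F [1.4 0.5 0.4] w 87.8 n 10
[[-15, 32, 1, 0.001, 0.0, 0.077], [-12, 33, 1, 0.001, 0.0, 0.077], [-10, 34, 1, 0.001, 0.0, 0.077], [-7, 34, 1, 0.001, 0.0, 0.077], [-5, 35, 1, 0.001, 0.0, 0.077]]
[[-2, 35, 1, 0.001, 0.0, 0.077], [1, 35, 1, 0.001, 0.0, 0.077], [4, 35, 1, 0.001, 0.0, 0.077], [6, 35, 1, 0.001, 0.0, 0.077], [9, 34, 1, 0.001, 0.0, 0.077]]
```

```bash
sed -i 's/for k in (0,180):/for k in ((0,) if len(sys.argv)>6 else (0,180)):/' plan.py; python3 plan.py 449.2 -71.8 150 229.2 36 exact
```

```text
t 18.62 p [579.5 253.9 155.5] D [-130.3 -325.7   -5.5] turn [0.006 0.005 0.768] q [ 0.39  0.52  1.65 -0.    0.98  1.91] F [1.4 0.5 0.4] w 87.8 n 10
[[-15, 32, 1, 0.001, 0.0, 0.077], [-12, 33, 1, 0.001, 0.0, 0.077], [-10, 34, 1, 0.001, 0.0, 0.077], [-7, 34, 1, 0.001, 0.0, 0.077], [-5, 35, 1, 0.001, 0.0, 0.077]]
[[-2, 35, 1, 0.001, 0.0, 0.077], [1, 35, 1, 0.001, 0.0, 0.077], [4, 35, 1, 0.001, 0.0, 0.077], [6, 35, 1, 0.001, 0.0, 0.077], [9, 34, 1, 0.001, 0.0, 0.077]]
```

```bash
python3 plan.py 449.2 -71.8 150 49.2 36 exact
```

```text
t 18.62 p [579.5 253.9 155.5] D [-130.3 -325.7   -5.5] turn [-0.006  0.007 -2.373] q [ 0.39  0.52  1.65 -0.    0.98  1.91] F [1.4 0.5 0.4] w 87.8 n 20
[[-7, 16, 0, 0.0, 0.0, -0.119], [-9, 15, 0, 0.0, 0.0, -0.119], [-11, 14, 0, 0.0, 0.0, -0.119], [-12, 12, 0, 0.0, 0.0, -0.119], [-14, 11, 0, 0.0, 0.0, -0.119]]
[[-15, 9, 0, 0.0, 0.0, -0.119], [-16, 7, 0, 0.0, 0.0, -0.119], [-17, 5, 0, 0.0, 0.0, -0.119], [-17, 3, 0, 0.0, 0.0, -0.119], [-18, 1, 0, 0.0, 0.0, -0.119]]
[[-18, -1, 0, 0.0, 0.0, -0.119], [-17, -3, 0, 0.0, 0.0, -0.119], [-17, -5, 0, 0.0, 0.0, -0.119], [-16, -7, 0, 0.0, 0.0, -0.119], [-15, -9, 0, 0.0, 0.0, -0.119]]
[[-14, -11, 0, 0.0, 0.0, -0.119], [-13, -12, 0, 0.0, 0.0, -0.119], [-11, -14, 0, 0.0, 0.0, -0.119], [-9, -15, 0, 0.0, 0.0, -0.119], [-8, -16, 0, 0.0, 0.0, -0.119]]
```

Call:
{"name": "move_arm", "arguments": {
  "deltas": [
    [-7, 16, 0, 0, 0, -0.119],
    [-9, 15, 0, 0, 0, -0.119],
    [-11, 14, 0, 0, 0, -0.119],
    [-12, 12, 0, 0, 0, -0.119],
    [-14, 11, 0, 0, 0, -0.119]
  ]
}}

```text
t: 19.03
ee_pos: [553.4, 174.3, 167.1]
orientation: [2.963, 1.042, 0.018]
ft_force: [0.3, 0.4, -0.3]
width: 87.8
```

Call:
{"name": "move_arm", "arguments": {
  "deltas": [
    [-15, 9, 0, 0, 0, -0.119],
    [-16, 7, 0, 0, 0, -0.119],
    [-17, 5, 0, 0, 0, -0.119],
    [-17, 3, 0, 0, 0, -0.119],
    [-18, 1, 0, 0, 0, -0.119]
  ]
}}

```text
t: 19.45
ee_pos: [521.7, 88.2, 169.9]
orientation: [2.495, 1.899, 0.022]
ft_force: [0.3, -0.1, 0.3]
width: 87.8
```

```bash
python3 plan.py 449.2 -71.8 140 49.2 36 exact
```

```text
t 19.45 p [521.7  88.2 169.9] D [ -72.5 -160.   -29.9] turn [ 1.600e-02  1.000e-03 -1.129e+00] q [0.14 0.35 1.89 0.   0.88 0.41] F [ 0.3 -0.1  0.3] w 87.8 n 10
[[-17, -3, 3, 0.002, 0.0, -0.113], [-17, -5, 3, 0.002, 0.0, -0.113], [-16, -7, 3, 0.002, 0.0, -0.113], [-15, -8, 3, 0.002, 0.0, -0.113], [-14, -10, 3, 0.002, 0.0, -0.113]]
[[-13, -12, 3, 0.002, 0.0, -0.113], [-12, -13, 3, 0.002, 0.0, -0.113], [-10, -14, 3, 0.002, 0.0, -0.113], [-9, -15, 3, 0.002, 0.0, -0.113], [-7, -16, 3, 0.002, 0.0, -0.113]]
```

Call:
{"name": "move_arm", "arguments": {
  "deltas": [
    [-17, -3, 3, 0.002, 0, -0.113],
    [-17, -5, 3, 0.002, 0, -0.113],
    [-16, -7, 3, 0.002, 0, -0.113],
    [-15, -8, 3, 0.002, 0, -0.113],
    [-14, -10, 3, 0.002, 0, -0.113]
  ]
}}

```text
t: 19.87
ee_pos: [485.0, 5.6, 157.4]
orientation: [1.829, 2.547, 0.014]
ft_force: [0.3, 0.0, -0.1]
width: 87.6
```

Call:
{"name": "move_arm", "arguments": {
  "deltas": [
    [-13, -12, 3, 0.002, 0, -0.113],
    [-12, -13, 3, 0.002, 0, -0.113],
    [-10, -14, 3, 0.002, 0, -0.113],
    [-9, -15, 3, 0.002, 0, -0.1],
    [0, 0, 0, 0, 0, 0]
  ]
}}

```text
t: 20.28
ee_pos: [456.4, -64.0, 146.9]
orientation: [1.192, 2.901, 0.001]
ft_force: [-0.9, 0.2, -0.5]
width: 88.0
```

```bash
python3 plan.py 449.2 -71.8 90 49.2 20 exact;python3 - <<'E'
from workcell import eyes
import cv2
d=eyes.get_image("scene");f=d["frame"][60:260,100:367]
cv2.imwrite("pics/s8.png",cv2.resize(f[:,:,::-1],(800,600),interpolation=cv2.INTER_CUBIC))
E
```

```text
t 20.28 p [456.4 -64.  146.9] D [ -7.2  -7.8 -56.9] turn [ 0.002  0.004 -0.067] q [-0.16  0.3   2.04 -0.    0.79 -0.96] F [-0.9  0.2 -0.5] w 88.0 n 3
[[0, -4, 19, 0.001, 0.001, -0.022], [0, -4, 19, 0.001, 0.001, -0.022], [0, -4, 19, 0.001, 0.001, -0.022]]
```

View pics/s8.png

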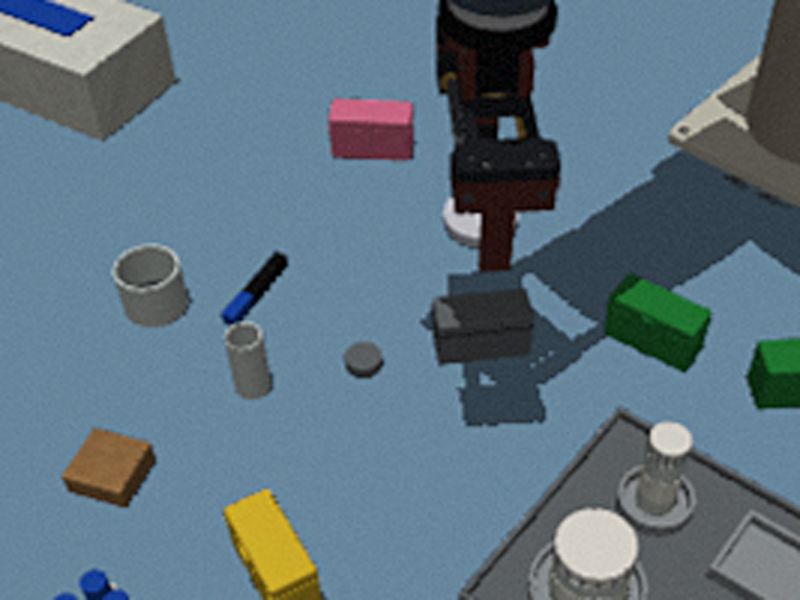

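The gripper is lined up above the grey box (crop 483,325) with the jaws across its width. I descend.

Call:
{"name": "move_arm", "arguments": {
  "deltas": [
    [0, -8, 16, 0, 0.003, -0.04],
    [0, -3, 20, 0, 0, -0.027],
    [0, 0, 18, 0, 0, 0],
    [0, 0, 0, 0, 0, 0]
  ]
}}

```text
t: 20.67
ee_pos: [453.7, -70.2, 95.1]
orientation: [1.115, 2.925, 0.008]
ft_force: [-0.4, -0.2, -0.6]
width: 87.5
```

```bash
python3 plan.py 449.2 -71.8 16 49.2 20 exact
```

```text
t 20.67 p [453.7 -70.2  95.1] D [ -4.5  -1.6 -79.1] turn [ 0.009  0.009 -0.017] q [-0.18  0.39  2.08  0.    0.66 -1.03] F [-0.4 -0.2 -0.6] w 87.5 n 4
[[1, -1, 20, 0.002, 0.002, -0.004], [1, -1, 20, 0.002, 0.002, -0.004], [1, -1, 20, 0.002, 0.002, -0.004], [1, -1, 20, 0.002, 0.002, -0.004]]
```

Call:
{"name": "move_arm", "arguments": {
  "deltas": [
    [2, -4, 19, 0.006, 0.006, -0.015],
    [0, 0, 20, 0, 0, 0],
    [0, 0, 20, 0, 0, 0],
    [0, 0, 16, 0, 0, 0],
    [0, 0, 0, 0, 0, 0]
  ]
}}

```text
t: 21.08
ee_pos: [456.0, -69.4, 22.1]
orientation: [1.108, 2.928, 0.006]
ft_force: [-0.6, -0.9, -0.2]
width: 87.7
```

```bash
python3 plan.py 449.2 -71.8 16 49.2 20 exact
```

```text
t 21.08 p [456.  -69.4  22.1] D [-6.8 -2.4 -6.1] turn [ 0.007  0.009 -0.011] q [-0.18  0.54  2.09  0.    0.49 -1.03] F [-0.6 -0.9 -0.2] w 87.7 n 1
[[4, -6, 6, 0.007, 0.009, -0.011]]
```

Call:
{"name": "move_arm", "arguments": {
  "deltas": [
    [4, -6, 6, 0.006, 0.009, -0.011],
    [0, 0, 0, 0, 0, 0]
  ]
}}

```text
t: 21.25
ee_pos: [450.0, -70.6, 17.0]
orientation: [1.095, 2.944, 0.002]
ft_force: [-0.5, 0.7, -0.4]
width: 88.0
```

```bash
python3 plan.py 449.2 -71.8 16 49.2 20 exact
```

```text
t 21.25 p [450.  -70.6  17. ] D [-0.8 -1.2 -1. ] turn [ 0.001 -0.    -0.   ] q [-0.18  0.55  2.1   0.    0.49 -1.04] F [-0.5  0.7 -0.4] w 88.0 n 1
[[0, -1, 1, 0.001, 0.0, 0.0]]
```

Call:
{"name": "move_arm", "arguments": {
  "deltas": [
    [0, -1, 1, 0, 0, 0],
    [0, 0, 0, 0, 0, 0],
    [0, 0, 0, 0, 0, 0],
    [0, 0, 0, 0, 0, 0],
    [0, 0, 0, 0, 0, 0]
  ],
  "hand": 1
}}

```text
t: 21.67
ee_pos: [451.7, -71.6, 19.6]
orientation: [1.096, 2.938, 0.003]
ft_force: [-0.2, 0.6, 0.4]
width: 58.0
```

Call:
{"name": "move_arm", "arguments": {
  "deltas": [
    [0, 0, 0, 0, 0, 0],
    [0, 0, 0, 0, 0, 0],
    [0, 0, 0, 0, 0, 0],
    [0, 0, 0, 0, 0, 0],
    [0, 0, 0, 0, 0, 0]
  ]
}}

```text
t: 22.08
ee_pos: [452.2, -71.8, 20.3]
orientation: [1.096, 2.936, 0.004]
ft_force: [0.3, -0.3, 0.1]
width: 35.9
```

```bash
python3 plan.py 449.2 -71.8 120 49.2 30 exact
```

```text
t 22.08 p [452.2 -71.8  20.3] D [-3.  -0.  99.7] turn [ 0.005  0.006 -0.002] q [-0.18  0.55  2.1   0.    0.49 -1.04] F [ 0.3 -0.3  0.1] w 35.9 n 4
[[0, 0, -25, 0.001, 0.001, -0.001], [0, 0, -25, 0.001, 0.001, -0.001], [0, 0, -25, 0.001, 0.001, -0.001], [1, 0, -25, 0.001, 0.001, -0.001]]
```

Call:
{"name": "move_arm", "arguments": {
  "deltas": [
    [0, 0, -15, 0.003, 0.003, 0],
    [0, 0, -30, 0, 0, 0],
    [0, 0, -35, 0, 0, 0],
    [0, 0, -35, 0, 0, 0],
    [0, 0, -20, 0, 0, 0]
  ]
}}

```text
t: 22.5
ee_pos: [447.0, -70.9, 154.6]
orientation: [-1.095, -2.932, 0.003]
ft_force: [0.4, 0.1, -0.8]
width: 36.2
```

```bash
python3 plan.py 488.6 246.8 165 3.2 30 exact
```

```text
t 22.5 p [447.  -70.9 154.6] D [ 41.6 317.7  10.4] turn [-0.01  -0.007  0.8  ] q [-0.18  0.28  2.05  0.    0.83 -1.04] F [ 0.4  0.1 -0.8] w 36.2 n 11
[[16, 24, -1, -0.001, -0.001, 0.073], [18, 23, -1, -0.001, -0.001, 0.073], [19, 22, -1, -0.001, -0.001, 0.073], [21, 20, -1, -0.001, -0.001, 0.073], [22, 19, -1, -0.001, -0.001, 0.073]]
[[24, 17, -1, -0.001, -0.001, 0.073], [25, 15, -1, -0.001, -0.001, 0.073], [26, 13, -1, -0.001, -0.001, 0.073], [27, 11, -1, -0.001, -0.001, 0.073], [28, 9, -1, -0.001, -0.001, 0.073]]
[[28, 7, -1, -0.001, -0.001, 0.073]]
```

Call:
{"name": "move_arm", "arguments": {
  "deltas": [
    [16, 24, -2, -0.001, -0.001, 0.073],
    [18, 23, -2, -0.001, -0.001, 0.073],
    [19, 22, -1, -0.001, -0.001, 0.073],
    [21, 20, -1, -0.001, -0.001, 0.073],
    [22, 19, -1, -0.001, -0.001, 0.073]
  ]
}}

```text
t: 22.92
ee_pos: [470.4, 73.1, 168.4]
orientation: [1.643, 2.671, 0.005]
ft_force: [0.4, -0.1, -2.4]
width: 36.0
```

```bash
python3 plan.py 488.6 246.8 165 3.2 30 exact
```

```text
t 22.92 p [470.4  73.1 168.4] D [ 18.2 173.7  -3.4] turn [0.006 0.002 0.412] q [ 0.13  0.28  2.   -0.    0.85 -0.34] F [ 0.4 -0.1 -2.4] w 36.0 n 6
[[24, 16, 1, 0.001, 0.0, 0.069], [26, 14, 1, 0.001, 0.0, 0.069], [26, 12, 1, 0.001, 0.0, 0.069], [27, 10, 1, 0.001, 0.0, 0.069], [28, 9, 1, 0.001, 0.0, 0.069]]
[[28, 7, 1, 0.001, 0.0, 0.069]]
```

Call:
{"name": "move_arm", "arguments": {
  "deltas": [
    [24, 16, 0, 0.001, 0, 0.069],
    [26, 14, 0, 0.001, 0, 0.069],
    [26, 12, 0, 0.001, 0, 0.069],
    [27, 10, 0, 0.001, 0, 0.069],
    [23, 8, 0, 0.001, 0, 0.069]
  ]
}}

```text
t: 23.33
ee_pos: [485.3, 219.8, 167.9]
orientation: [2.1, 2.333, -0.002]
ft_force: [0.9, -0.1, -1.3]
width: 36.0
```

Call:
{"name": "move_arm", "arguments": {
  "deltas": [
    [14, 3, 2, 0, 0, 0.035],
    [0, 0, 0, 0, 0, 0]
  ]
}}

```text
t: 23.5
ee_pos: [487.1, 239.1, 165.4]
orientation: [2.143, 2.295, -0.0]
ft_force: [-0.0, -0.0, -0.5]
width: 35.6
```

```bash
python3 plan.py 488.6 246.8 90 3.2 20 exact
```

```text
t 23.5 p [487.1 239.1 165.4] D [  1.5   7.7 -75.4] turn [0.001 0.001 0.013] q [ 0.44  0.38  1.86 -0.    0.9   0.37] F [-0.  -0.  -0.5] w 35.6 n 4
[[2, 0, 19, 0.0, 0.0, 0.003], [2, 0, 19, 0.0, 0.0, 0.003], [2, 0, 19, 0.0, 0.0, 0.003], [2, 0, 19, 0.0, 0.0, 0.003]]
```

Call:
{"name": "move_arm", "arguments": {
  "deltas": [
    [7, 1, 15, 0, 0, 0.01],
    [0, 0, 20, 0, 0, 0.003],
    [0, 0, 20, 0, 0, 0],
    [0, 0, 18, 0, 0, 0],
    [0, 0, 0, 0, 0, 0]
  ]
}}

```text
t: 23.92
ee_pos: [487.1, 245.5, 90.1]
orientation: [2.149, 2.288, 0.0]
ft_force: [-0.7, 0.3, -1.1]
width: 36.0
```

```bash
python3 plan.py 488.6 246.8 55 3.2 20 exact
```

```text
t 23.92 p [487.1 245.5  90.1] D [  1.5   1.3 -35.1] turn [0.002 0.002 0.007] q [ 0.45  0.5   1.89 -0.    0.75  0.39] F [-0.7  0.3 -1.1] w 36.0 n 2
[[1, 1, 18, 0.001, 0.001, 0.003], [1, 1, 18, 0.001, 0.001, 0.003]]
```

Call:
{"name": "move_arm", "arguments": {
  "deltas": [
    [1, 1, 15, 0.001, 0.001, 0.006],
    [0, 0, 15, 0, 0, 0],
    [0, 0, 9, 0, 0, 0],
    [0, 0, 0, 0, 0, 0]
  ]
}}

```text
t: 24.25
ee_pos: [487.9, 244.1, 51.1]
orientation: [2.156, 2.284, -0.003]
ft_force: [-0.6, 0.7, -0.5]
width: 36.2
```

```bash
python3 plan.py 488.6 246.8 29.5 3.2 5 exact;  python3 - <<'E'
from workcell import eyes
import cv2
d=eyes.get_image("scene");f=d["frame"][160:340,220:460]
cv2.imwrite("pics/s9.png",cv2.resize(f[:,:,::-1],(800,600),interpolation=cv2.INTER_CUBIC))
E
```

```text
t 24.25 p [487.9 244.1  51.1] D [  0.7   2.7 -21.6] turn [-0.001  0.002  0.002] q [ 0.44  0.57  1.9  -0.    0.68  0.39] F [-0.6  0.7 -0.5] w 36.2 n 5
[[1, 0, 4, 0.0, 0.0, 0.0], [1, 0, 4, 0.0, 0.0, 0.0], [1, 0, 4, 0.0, 0.0, 0.0], [1, 0, 4, 0.0, 0.0, 0.0], [1, 0, 4, 0.0, 0.0, 0.0]]
```

View pics/s9.png

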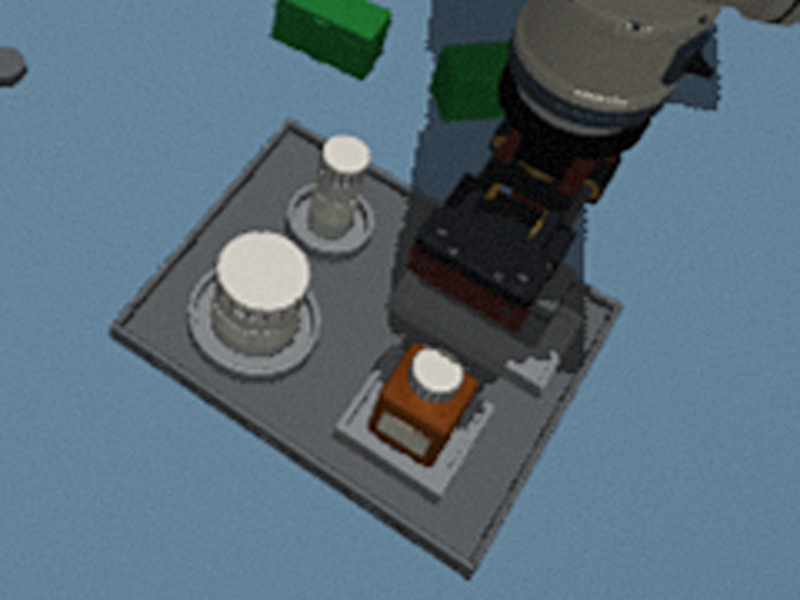

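The jar, tube and bottle are seated. The gripper hides the box in this view, so I lower on the measured coordinates.

Call:
{"name": "move_arm", "arguments": {
  "deltas": [
    [3, 1, 5, 0, 0.001, 0.002],
    [0, 0, 6, 0, 0, 0],
    [0, 0, 5, 0, 0, 0],
    [0, 0, 0, 0, 0, 0]
  ]
}}

```text
t: 24.63
ee_pos: [491.2, 248.1, 37.6]
orientation: [2.158, 2.28, 0.006]
ft_force: [-0.2, -1.1, -0.8]
width: 36.1
```

```bash
python3 plan.py 488.6 246.8 29.3 3.2 5 exact
```

```text
t 24.63 p [491.2 248.1  37.6] D [-2.6 -1.3 -8.3] turn [ 0.004 -0.001 -0.001] q [ 0.45  0.59  1.89 -0.    0.65  0.39] F [-0.2 -1.1 -0.8] w 36.1 n 2
[[-1, -1, 4, 0.002, -0.001, 0.0], [-1, -1, 4, 0.002, -0.001, 0.0]]
```

Call:
{"name": "move_arm", "arguments": {
  "deltas": [
    [-2, -3, 4, 0.003, -0.001, 0],
    [0, 0, 3, 0, 0, 0],
    [0, 0, 0, 0, 0, 0]
  ]
}}

```text
t: 24.88
ee_pos: [488.4, 246.0, 30.3]
orientation: [2.158, 2.282, 0.002]
ft_force: [0.2, -0.2, -0.9]
width: 35.6
```

Call:
{"name": "move_arm", "arguments": {
  "deltas": [
    [0, 0, 1, 0, 0, 0],
    [0, 0, 1, 0, 0, 0]
  ]
}}

```text
t: 25.05
ee_pos: [488.4, 246.2, 29.3]
orientation: [2.158, 2.282, 0.002]
ft_force: [-6.8, -1.8, 23.5]
width: 36.0
```

Call:
{"name": "move_arm", "arguments": {
  "deltas": [
    [0, 0, 0, 0, 0, 0],
    [0, 0, 0, 0, 0, 0],
    [0, 0, 0, 0, 0, 0],
    [0, 0, 0, 0, 0, 0],
    [0, 0, 0, 0, 0, 0]
  ],
  "hand": -1
}}

```text
t: 25.47
ee_pos: [489.1, 246.7, 30.2]
orientation: [2.158, 2.282, 0.005]
ft_force: [-0.0, -0.7, -1.0]
width: 66.1
```

Call:
{"name": "move_arm", "arguments": {
  "deltas": [
    [0, 0, -8, 0, 0, 0],
    [0, 0, -25, 0, 0, 0],
    [0, 0, -35, 0, 0, 0],
    [0, 0, -35, 0, 0, 0],
    [0, 0, -30, 0, 0, 0]
  ]
}}

```text
t: 25.88
ee_pos: [484.0, 244.1, 162.2]
orientation: [-2.156, -2.279, 0.018]
ft_force: [0.6, -0.5, 0.0]
width: 88.0
```

```bash
python3 plan.py 400 -200 190 3.2 36 exact
```

```text
t 25.88 p [484.  244.1 162.2] D [ -84.  -444.1   27.8] turn [-0.011  0.005 -0.   ] q [0.45 0.39 1.85 0.   0.91 0.39] F [ 0.6 -0.5  0. ] w 88.0 n 13
[[-34, -8, -2, -0.001, 0.0, 0.0], [-34, -8, -2, -0.001, 0.0, 0.0], [-34, -8, -2, -0.001, 0.0, 0.0], [-34, -8, -2, -0.001, 0.0, 0.0], [-34, -8, -2, -0.001, 0.0, 0.0]]
[[-34, -8, -2, -0.001, 0.0, 0.0], [-34, -8, -2, -0.001, 0.0, 0.0], [-34, -8, -2, -0.001, 0.0, 0.0], [-34, -8, -2, -0.001, 0.0, 0.0], [-34, -8, -2, -0.001, 0.0, 0.0]]
[[-34, -8, -2, -0.001, 0.0, 0.0], [-34, -8, -2, -0.001, 0.0, 0.0], [-34, -8, -2, -0.001, 0.0, 0.0]]
```

I move clear for a final check.

Call:
{"name": "move_arm", "arguments": {
  "deltas": [
    [-34, -8, -4, 0, 0, 0],
    [-34, -8, -4, 0, 0, 0],
    [-34, -8, -2, 0, 0, 0],
    [-34, -8, -2, 0, 0, 0],
    [-34, -8, -2, 0, 0, 0]
  ]
}}

```text
t: 26.3
ee_pos: [459.7, 74.2, 188.6]
orientation: [2.144, 2.289, 0.013]
ft_force: [-0.1, -0.1, 0.3]
width: 87.8
```

Call:
{"name": "move_arm", "arguments": {
  "deltas": [
    [-34, -8, 0, 0, 0, 0],
    [-34, -8, 0, 0, 0, 0],
    [-34, -8, 0, 0, 0, 0],
    [-34, -8, 0, 0, 0, 0],
    [-34, -8, 0, 0, 0, 0]
  ]
}}

```text
t: 26.72
ee_pos: [428.4, -105.6, 192.0]
orientation: [2.139, 2.288, 0.019]
ft_force: [1.7, 0.3, 0.5]
width: 87.9
```

Call:
{"name": "move_arm", "arguments": {
  "deltas": [
    [-30, -4, 0, 0, 0, 0],
    [-15, 0, 0, 0, 0, 0],
    [0, 0, 0, 0, 0, 0],
    [0, 0, 0, 0, 0, 0]
  ]
}}

```text
t: 27.05
ee_pos: [425.4, -158.7, 194.2]
orientation: [2.146, 2.277, 0.02]
ft_force: [0.1, -1.0, -0.6]
width: 88.1
```

Run:
```python
from workcell import eyes,ctrl
from h import *
for n in("scene","top"):
    d=eyes.get_image(n); cv2.imwrite(f"pics/{n}F.png",cv2.resize(d["frame"][:,:,::-1],(800,600),interpolation=cv2.INTER_CUBIC))
    P=cloud(d)
    for nm,(c,r,h) in {"jar":((587.5,139),40,69),"tube":((493,133.8),35,87),"cap":((582,254.3),25,79),"bottle":((582,254.3),38,59),"slides":((488.5,249),52,57),"openjar":((598.4,-317.4),40,46),"opentube":((606.7,-185.1),30,62)}.items():
        m=(np.hypot(P[...,0]-c[0],P[...,1]-c[1])<r)&(abs(P[...,2]-h)<6)
        if m.sum()<5: print(n,nm,m.sum());continue
        X=ray(d,np.argwhere(m)[:,::-1],h).astype(np.float32);R=cv2.minAreaRect(X)
        print(n,nm,m.sum(),"z",np.median(P[m][:,2]).round(1),np.round(R[0],1),np.round(R[1],1),round(R[2],1))
print(ctrl.get_obs()["ee_pos"])
```

```text
scene jar 561 z 69.6 [587.8 139.4] [58.8 55.3] 25.4
scene tube 154 z 87.6 [493.3 133.9] [32.2 31.6] 75.1
scene cap 184 z 79.2 [582.9 254.6] [28.6 29.9] 64.8
scene bottle 294 z 59.7 [583.4 254.7] [45.7 43.6] 3.9
scene slides 635 z 57.4 [491.9 248.6] [39.8 79.6] 3.1
scene openjar 138 z 44.9 [ 601.3 -316.4] [60.7 54.6] 63.8
scene opentube 64 z 60.8 [ 609.9 -183.2] [34.8 27.9] 56.9
top jar 419 z 68.4 [585.5 137.6] [55.  54.7] 26.2
top tube 139 z 86.1 [491.9 132.3] [28.4 29.4] 44.8
top cap 118 z 78.3 [579.7 253.2] [27.  26.3] 1.1
top bottle 187 z 58.7 [580.1 252.6] [43.6 44. ] 4.8
top slides 498 z 56.0 [488.1 246.5] [37.1 80.7] 3.2
top openjar 109 z 45.1 [ 598.7 -317.5] [54.5 52.6] 89.0
top opentube 40 z 61.1 [ 607.5 -184.7] [29.2 27.2] 89.0
[ 425.60504609 -157.65697416  194.12185154]
```

View pics/sceneF.png

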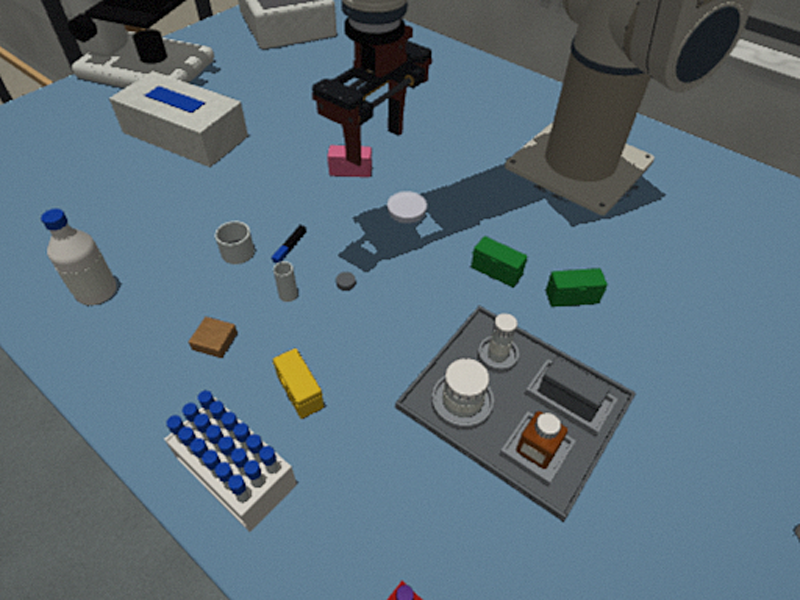

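View pics/topF.png

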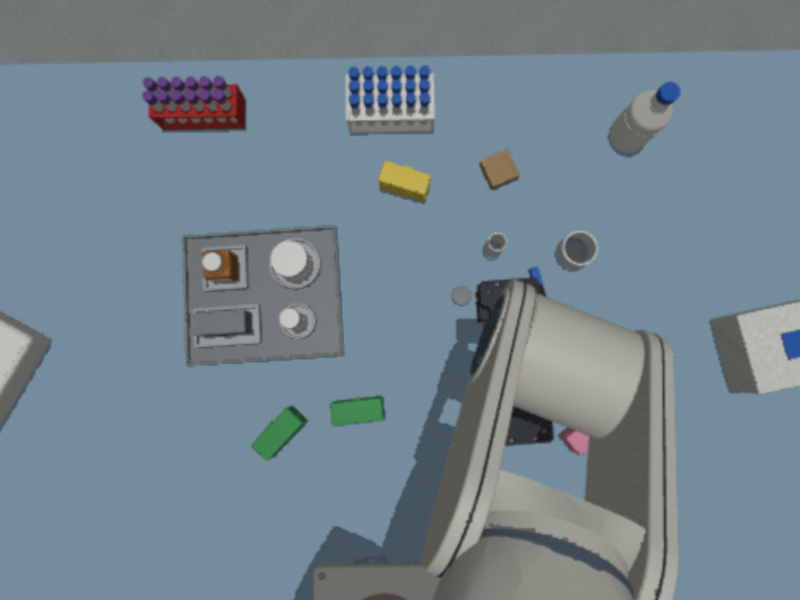

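All four parts stand centred in their wells (scene view: jar 465,390; tube 503,340; bottle 543,440; box 575,388). Their tops are at the expected heights, the open jar and open tube have not moved, and the robot is clear. I hand in.

```bash
python3 -c "
from workcell import ctrl
print(ctrl.close_job())"
```

```text
the job is handed in; nothing more can be done
None
```

I packed the capped jar, capped tube, square bottle and slide box, in that order, each into its own well, and handed the job in after about 27 s.

- **Final position check:** both cameras put all four within about 4 mm of their well centres. Their tops are within about 1 mm of the height expected when seated flat. The bottle and slide box are square to the tray to about 1.5°.
- **Look-alikes:** the open jar and open tube measured the same as at the start in the top view, to within about 1 mm. The scene view put them about 3 mm off those positions, but there was no scene measurement from the start to compare with. The coloured boxes look undisturbed.
- **Forces:** the highest force in my readings was about 24 N, when the slide box touched the floor of its well.
- **Disagreement:** the two cameras differ by 2 to 4 mm on the same objects, within about 2 mm of calibration error each. No check failed.

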